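# Draw the brush from its light leaning stand and scrub the rinse pot

## Robot

A 6-joint arm with a two-finger parallel gripper is mounted at the origin on the work surface. World frame = base frame: x ahead of the robot, y to its left, z up, the work surface at z = 0. Lengths are in mm, angles in rad, forces in N, time in s.
With the tool pointing down it reaches from about 300 to 750 mm from the base axis. Payload 8.5 kg.
Tool frame: the origin (TCP) lies at the very end of the fingers, on their centre line; the grasp point (between the pads) lies 19 mm behind it; z points along the fingers, x is the direction in which the jaws open and shut, and the axes are right-handed (so a half turn about z gives the same grasp; the last joint's range is limited). The gripper opens to 88 mm and grips with 3 to 60 N. Pads are 18 mm wide; open, the fingers measure 123 mm over their backs; the gripper's body (75 mm by 187 mm) begins 45 mm behind the grasp point.
Start: joints at [-1.386, 0.381, 1.297, -0, 1.464, -0.215], TCP at [214.071, -506.61, 212.948] pointing down, gripper open.
Joint ranges: [-3.11, 3.11], [-0.89, 2.33], [0.22, 2.48], [-1.42, 4.56], [0.17, 2.85], [-2.88, 2.88]. Speed limits (rad/s): [2.39, 2.39, 3.14, 3.14, 3.14, 3.14].

## Interface

Orientations are given as a unit quaternion [x, y, z, w].
In Python, from workcell import r gives the robot as it stands.
- The arm moves only by the tool step_arm, never from a script. Its argument "series" is a list of rows, each a list of 4 numbers: the shift along the tool's x, y, z in m, then the turn about the tool's z in degrees. In form: [[x, y, z, yaw], ...]. A call has exactly 10 rows; each row is the pose to reach, as a shift and turn from the pose commanded when the call began, along the tool's axes at that moment; what a row does not reach only later rows make up. A row lasts 1/12 s, in which the tool goes at most 41.7 mm and 7.16 degrees, less where a joint would pass 70% of its speed; a pose out of reach is approached as far as the arm can. A call with a gripper value outside its range is refused whole. "gripper" is the opening, from -1 (shut) to 1 (fully open), set as the call begins (left out, the last holds). The fingers move at their own pace and stop on an object; the grip force is fixed at half the most. Time passes only in rows, so rows that repeat a pose let the fingers close, or fill a call up. It gives the time, the measured TCP pose, the force and the opening at its end, in the units of the state.
- r.observe(): the state, without advancing time (a new reading comes with each control period).
- r.grab_frame(name): name is "scene" or "top"; returns the picture (420x560x3 uint8, red, green, blue); there is no depth.
- r.get_calibration(name): a dict with "intrinsics" (3x3 intrinsics, pixels), "T" (4x4, takes a point from camera to world coordinates). Camera axes: x right, y up, looking along -z (the intrinsics and any distortion apply to the point x, -y, -z); pixel columns grow to the right and rows downward; lengths in mm; the calibration is good to about 2 mm. A picture is of the moment at which its call begins. get_calibration takes no time and is no camera call.
- r.close_job(): hands the job in, once; it reports no verdict.
The state is a dict: "clock": time; "joint_pos": joint angles; "joint_vel": joint speeds; "effort": joint torques, N m; "tcp_pos": TCP position; "eef_rot": TCP orientation; "contact_force": force on the tool from outside, world axes, zero at the start; "torque": the same for the moment, N m; "grip_width": finger opening in mm.
Only numpy, scipy, OpenCV 4.12 (cv2) and the standard library are available. Lean on these libraries where they do the work, as an engineer would, in place of code of your own. Each camera call takes 0.05 s, during which the arm holds its last target.

## Task

Draw the long-handled brush out of its light yellow stand along its own slanting axis, so that the stand neither tips nor shifts by more than a centimetre. Then hold the brush upright over the middle of the white rinse pot and scrub its strainer plate with three down-strokes, each until the bristles are felt to press gently on the plate (wedged at an unknown depth), lifting the head nearly to the rim between strokes. Leave the brush standing in the pot, its head on the plate, let go gently, and leave everything else undisturbed.

Things in the scene. Friction and masses are not known exactly. Their poses are not given: they have to be found in the camera images.
- stand: Light free-standing yellow plastic brush stand, about 0.11 kg: a flat base 90 x 70 x 6 mm that carries a leaning square sleeve. Origin: centre of the base's underside on the table; z up; the sleeve leans towards the base's own -x (roughly towards the robot).
- sleeve: The stand's square sleeve, fixed to the base at a lean of 0.42 rad: inside 32 x 32 mm, walls 3 mm, 75 mm long along its axis, floor 4 mm thick. Origin: centre of the sleeve's closed lower end; its z axis is the sleeve's axis, pointing up out of the mouth (mouth at z = 75 mm).
- brush: The loose brush, 0.06 to 0.09 kg, round, 190 mm long: bristle head 26 mm in diameter, 60 mm long (blue, white bands; gives endwise up to 8 mm at 1.5 N per mm), steel shank 10 mm in diameter, 45 mm long, black handle 18 mm in diameter. It stands loosely, head down, on the sleeve's floor. Origin: centre of the unpressed head's flat end; z along the brush towards the handle (handle at z = 105 to 190 mm).
- brush_mid (a point): The brush's middle, on its axis, 95 mm from either end; z axis along the brush towards the handle.
- brush_tip (a point): Centre of the flat end of the brush's head, moving with the bristles; z axis along the brush towards the handle.
- pot: Loose open white plastic rinse pot, about 0.45 kg, 80 mm outside and 72 mm inside diameter, 115 mm high. Origin: centre of its underside; z up. A grey perforated strainer plate is wedged across its whole inside; the plate's flat top is 18 to 46 mm above the pot's underside, not reported: feel for it (or look). It holds against 25 N.
- tumbler: Bystander: open green glass tumbler, 74 mm across the rim, 105 mm high. Origin: centre of its underside. It stands among the task's things, at the pot's or the stand's side; leave alone.
- glue: Bystander: blue bottle, 44 mm diameter, 100 mm high. Origin: centre of its underside.
- jar: Bystander: amber jar with black lid, 64 mm diameter, 75 mm high. Origin: centre of its underside.
- gem_box: Bystander: pale plastic box, 90 x 65 x 28 mm. Origin: centre of its underside.
- pen: Bystander: black and blue marker lying flat, 135 mm long along its x, 13 mm thick. Origin: centre of its underside.
Mind the look-alikes: they are no part of the job. What is shaped like the brush but turquoise is not meant. There is more than one size of the pot; the job needs the smaller.

How it is judged:
By the outcome, as a careful person would: the job done as asked, in the order asked, and still so for the second after the job is handed in, with the robot touching nothing.
It also fails if it takes over 69 s, if anything falls off the work surface, if the arm or the gripper's body presses on something with over 40 N, if the wrist force passes 120 N, or if a joint passes its speed limit or range.

## Working session

There is one attempt and no reset: what is moved stays moved. The work goes in short steps, Python scripts to look and compute and a tool call to move; the robot and the scene stay as the last step left them, time stands still between calls to the robot, and variables do not carry over. Pictures are saved under pics/ and viewed, and the job is handed in when it is done.

Besides the shell and the picture viewer there is one more tool, called after "Emit:" as name(argument=value, ...), one argument or row to a line, values as JSON. step_arm: Moves the arm, as the interface text tells. Its arguments: {"type":"object","properties":{"series":{"type":"array","items":{"type":"array","items":{"type":"number"}}},"gripper":{"type":"number"}},"required":["series"]}

```bash
ls; mkdir -p pics
python3 - <<'E'
from workcell import r
import cv2
s=r.observe()
for k,v in s.items(): print(k,v)
for n in("scene","top"):
    im=r.grab_frame(n); cv2.imwrite(f"pics/{n}0.png",im[...,::-1]); c=r.get_calibration(n); print(n,c)
E
```

```text
pics
clock 0.0
joint_pos [-1.38631961e+00  3.81199603e-01  1.29824233e+00 -8.94016907e-07
  1.46360044e+00 -2.15293680e-01]
joint_vel [-0.00011899  0.00048852 -0.0014224  -0.00043565 -0.00109687  0.00264355]
effort [-9.97638344e-04 -4.37932634e+01 -2.24559706e+01  7.12017529e-02
  3.52025160e-02 -1.15727125e-04]
tcp_pos [ 214.00597123 -506.31823181  212.34207961]
eef_rot [ 8.33428524e-01 -5.52626791e-01 -5.04913465e-04 -5.20079743e-04]
contact_force [-0.25207852  0.29470467 -0.2383608 ]
torque [-0.00206132 -0.00365574  0.0462177 ]
grip_width 88.02416690632347
scene {'intrinsics': array([[440.43999714,   0.        , 285.04200241],
       [  0.        , 440.43999714, 205.79947375],
       [  0.        ,   0.        ,   1.        ]]), 'T': array([[ 4.77081166e-01, -5.44576547e-01,  6.89804281e-01,
         1.41028819e+03],
       [ 8.78855742e-01,  2.93403394e-01, -3.76200789e-01,
        -5.08974167e+02],
       [ 2.47920994e-03,  7.85716764e-01,  6.18581458e-01,
         8.16735225e+02],
       [ 0.00000000e+00,  0.00000000e+00,  0.00000000e+00,
         1.00000000e+00]])}
top {'intrinsics': array([[502.95765763,   0.        , 280.47080464],
       [  0.        , 502.95765763, 212.83360361],
       [  0.        ,   0.        ,   1.        ]]), 'T': array([[-2.46545697e-02,  9.92674918e-01, -1.18273659e-01,
         4.92072617e+02],
       [-9.99649279e-01, -2.56244468e-02, -6.68638185e-03,
        -7.86348376e+01],
       [-9.66810064e-03,  1.18067328e-01,  9.92958526e-01,
         1.12223940e+03],
       [ 0.00000000e+00,  0.00000000e+00,  0.00000000e+00,
         1.00000000e+00]])}
```

View pics/scene0.png

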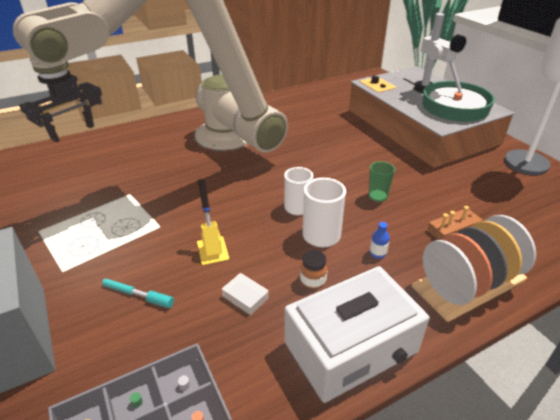

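View pics/top0.png

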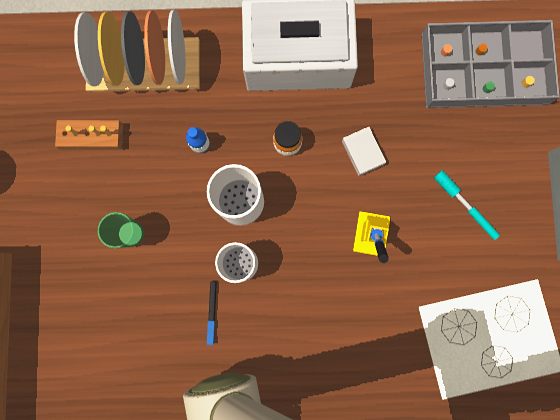

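```bash
cat > h.py <<'E'
import numpy as np, cv2
from workcell import r
def cal(n):
    c=r.get_calibration(n); return np.array(c["intrinsics"]),np.array(c["T"])
def ray(n,u,v):
    K,T=cal(n); x=(u-K[0,2])/K[0,0]; y=(v-K[1,2])/K[1,1]
    d=T[:3,:3]@np.array([x,-y,-1.]); return T[:3,3],d/np.linalg.norm(d)
def onz(n,u,v,z):
    o,d=ray(n,u,v); return o+d*(z-o[2])/d[2]
def proj(n,p):
    K,T=cal(n); q=T[:3,:3].T@(np.array(p,float)-T[:3,3]); q=np.array([q[0],-q[1],-q[2]]); q=K@(q/q[2]); return q[:2]
def tri(a,b):
    o1,d1=ray("scene",*a); o2,d2=ray("top",*b)
    A=np.c_[d1,-d2]; s=np.linalg.lstsq(A,o2-o1,rcond=None)[0]
    p,q=o1+d1*s[0],o2+d2*s[1]; return (p+q)/2,np.linalg.norm(p-q)
def snap(n,name):
    im=np.ascontiguousarray(r.grab_frame(n)[...,::-1]); cv2.imwrite(f"pics/{name}.png",im); return im
def crop(im,x0,y0,w,h,name,k=6):
    cv2.imwrite(f"pics/{name}.png",cv2.resize(im[y0:y0+h,x0:x0+w],None,fx=k,fy=k,interpolation=cv2.INTER_CUBIC))
E
python3 - <<'E'
from h import *
t=cv2.imread("pics/top0.png"); s=cv2.imread("pics/scene0.png")
a=cv2.resize(t[200:280,340:430],None,fx=4.4,fy=4.4,interpolation=cv2.INTER_CUBIC)
b=cv2.resize(s[175:270,180:250],None,fx=5.5,fy=5.5,interpolation=cv2.INTER_CUBIC)
H=max(a.shape[0],b.shape[0]); 
o=np.zeros((H,a.shape[1]+b.shape[1],3),np.uint8); o[:a.shape[0],:a.shape[1]]=a; o[:b.shape[0],a.shape[1]:]=b
print(o.shape); cv2.imwrite("pics/c1.png",o)
for n,im in(("top",t),("scene",s)):
    hsv=cv2.cvtColor(im,cv2.COLOR_BGR2HSV); m=cv2.inRange(hsv,(22,150,120),(35,255,255))
    c,_=cv2.findContours(m,0,2)
    for k in c:
        if cv2.contourArea(k)>100: print(n,cv2.boundingRect(k),cv2.minAreaRect(k),cv2.approxPolyDP(k,2.5,True)[:,0].tolist())
for n,u,v in(("small",237,258),("big",236,190)):
    print(n,onz("top",u,v,115))
E
```

```text
(522, 781, 3)
top (353, 211, 37, 45) ((371.23828125, 233.4832305908203), (31.802715301513672, 40.72369384765625), 10.007980346679688) [[360, 211], [353, 250], [376, 255], [374, 241], [369, 237], [370, 228], [382, 229], [385, 247], [389, 216]]
scene (197, 222, 32, 43) ((210.85296630859375, 242.9118194580078), (39.04823303222656, 26.92145347595215), 75.96376037597656) [[214, 222], [210, 227], [202, 225], [205, 240], [197, 243], [201, 247], [204, 241], [207, 255], [218, 253], [219, 256], [202, 261], [203, 264], [228, 258], [223, 238]]
small [523.47411794  17.18208895 115.        ]
big [661.03034522  17.22643687 115.        ]
```

View pics/c1.png

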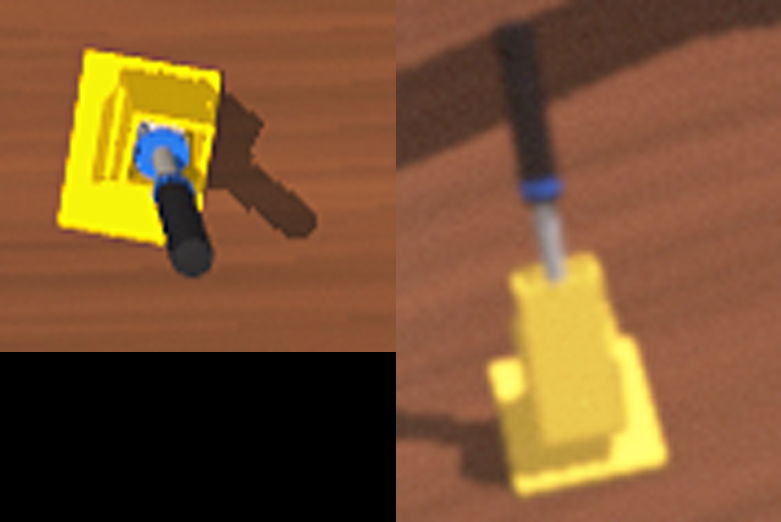

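The top crop shows the light yellow stand with the black-handled brush, with its cap at about (383.6, 258.6). In the scene crop the cap is at about (201.6, 180). The look-alikes and the pots:
- **Brush candidates:** the black-handled brush in the yellow stand, top (380,245), is the one meant. The turquoise one lying at top (467,205) is the look-alike.
- **Pot candidates:** the small pot is at top (237,262) and the large one at (236,193). The smaller is meant.

Run:
```python
from h import *
t=cv2.imread("pics/top0.png"); s=cv2.imread("pics/scene0.png")
TL,TR,BL=[onz("top",*p,6) for p in((359.5,210.9),(390.5,216.4),(353.2,251.6))]
print(TL,TR,BL,np.linalg.norm(TL-TR),np.linalg.norm(TL-BL))
ax=(TL-BL); print("stand +x yaw deg",np.degrees(np.arctan2(ax[1],ax[0])), "from width",np.degrees(np.arctan2(*(TR-TL)[:2]))) 
ce=(TR+BL)/2; print("centre",ce)
cap=tri((201.6,180),(383.6,258.6)); low=tri((206.2,209.2),(379.1,242)); print(cap,low)
d=cap[0]-low[0]; print(np.linalg.norm(d), np.degrees(np.arctan2(d[1],d[0])), np.arccos(d[2]/np.linalg.norm(d)))
a=cv2.resize(t[160:300,190:280],None,fx=3.7,fy=3.7,interpolation=cv2.INTER_CUBIC)
b=cv2.resize(s[155:255,270:360],None,fx=4.6,fy=4.6,interpolation=cv2.INTER_CUBIC)
H=max(a.shape[0],b.shape[0]); 
o=np.zeros((H,a.shape[1]+b.shape[1],3),np.uint8); o[:a.shape[0],:a.shape[1]]=a; o[:b.shape[0],a.shape[1]:]=b
print(o.shape); cv2.imwrite("pics/c2.png",o)
```

```text
[ 624.82334405 -247.62309345    6.        ] [ 610.70185056 -316.04697137    6.        ] [ 534.5619196  -229.79903191    6.        ] 69.86589760145392 92.0044668147924
stand +x yaw deg -11.170566240132638 from width -168.33887566604847
centre [ 572.63188508 -272.92300164    6.        ]
(array([ 513.92614904, -259.9628303 ,  184.84817825]), np.float64(2.7958163339925353)) (array([ 548.14599389, -266.88399798,  117.8086847 ]), np.float64(0.2549748326283442))
75.58567349923572 168.56583588081554 0.4801322058028916
(518, 747, 3)
```

View pics/c2.png

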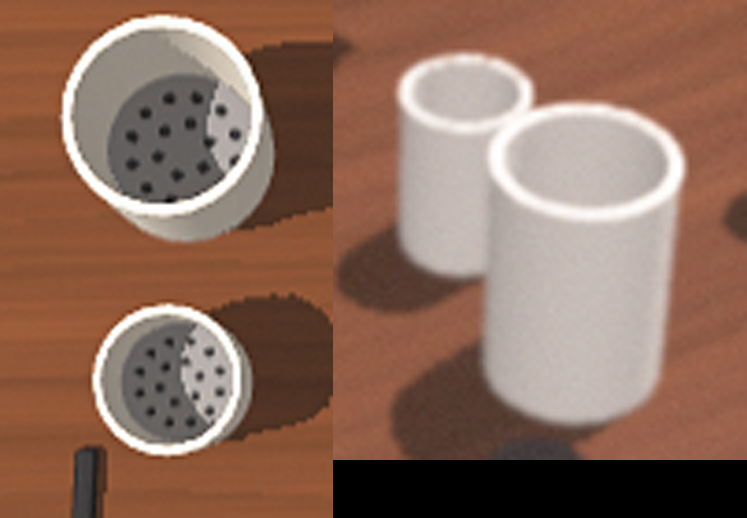

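The small pot is the lower one in the top crop, with its rim centred near (235.5, 263). Its rim is clearly narrower than the other pot's. The brush heading and lateral line agree with the stand to within 1 mm. Next I'll compute the approach.

```bash
cat >> h.py <<'E'
from scipy.spatial.transform import Rotation as R
def goto(p,xang=None):
    s=r.observe(); Rm=R.from_quat(s["eef_rot"]).as_matrix(); d=Rm.T@(np.array(p)-s["tcp_pos"])
    cur=np.degrees(np.arctan2(Rm[1,0],Rm[0,0])); yaw=None
    if xang is not None:
        yaw=-((xang-cur+180)%360-180)
    print("shift m",np.round(d/1000,4),"yaw",yaw,"cur xang",round(cur,2),"t",round(s["clock"],2))
def st():
    s=r.observe(); print(round(s["clock"],2),"tcp",s["tcp_pos"].round(1),"F",s["contact_force"].round(2),"M",s["torque"].round(3),"w",round(s["grip_width"],1),"j",s["joint_pos"].round(2))
E
python3 - <<'E'
from h import *
goto((531.7,-263.6,213),-101.4)
t=cv2.imread("pics/top0.png")
# small pot rim outer ellipse
g=cv2.inRange(t,(190,190,190),(255,255,255)); c,_=cv2.findContours(g,0,1)
for k in c:
    x,y,w,h=cv2.boundingRect(k)
    if 190<x<290 and 150<y<300 and w>20: e=cv2.fitEllipse(cv2.convexHull(k)); print(e,onz("top",*e[0],115))
E
```

```text
shift m [-0.1    -0.3871 -0.0004] yaw 34.306329399711785 cur xang -67.09 t 0.1
((234.72645568847656, 262.2617492675781), (39.4258918762207, 40.35868835449219), 15.809639930725098) [515.11490976  21.84342864 115.        ]
((233.2354736328125, 190.8661346435547), (53.24845504760742, 54.16887283325195), 40.19802474975586) [659.39823229  22.86477348 115.        ]
```

Emit:
step_arm(
  series=[
    [-0.01, -0.039, 0, 3.5],
    [-0.02, -0.078, 0, 7],
    [-0.03, -0.117, 0, 10.5],
    [-0.04, -0.156, 0, 14],
    [-0.05, -0.195, 0, 17.5],
    [-0.06, -0.234, 0, 21],
    [-0.07, -0.272, 0, 24.5],
    [-0.08, -0.31, 0, 28],
    [-0.09, -0.348, 0, 31],
    [-0.1, -0.387, 0, 34.3],
  ],
  gripper=1,
)

```text
clock: 0.93
tcp_pos: [532.8, -262.3, 212.7]
eef_rot: [-0.632, 0.775, 0.0, -0.0]
contact_force: [0.9, -0.9, 0.1]
grip_width: 87.9
```

Run:
```python
from h import *
st();goto((531.7,-263.6,131),-101.4)
```

```text
0.93 tcp [ 532.8 -262.3  212.7] F [ 0.91 -0.87  0.12] M [ 0.037 -0.015  0.031] w 87.9 j [-0.66  0.46  1.17 -0.    1.51  1.12]
shift m [0.0015 0.0007 0.0817] yaw -0.14617075030523097 cur xang -101.55 t 0.93
```

Emit:
step_arm(
  series=[
    [0, 0, 0.005, 0],
    [0, 0, 0.015, 0],
    [0, 0, 0.026, 0],
    [0, 0, 0.037, 0],
    [0, 0, 0.048, 0],
    [0, 0, 0.059, 0],
    [0, 0, 0.069, 0],
    [0, 0, 0.077, 0],
    [0, 0, 0.0815, 0],
    [0, 0, 0.0815, 0],
  ],
)

```text
clock: 1.77
tcp_pos: [531.0, -264.0, 130.3]
eef_rot: [-0.633, 0.774, 0.001, -0.0]
contact_force: [-0.5, 0.2, 0.5]
grip_width: 88.1
```

Run:
```python
from h import *
st();goto((531.7,-263.6,131),-101.4)
a=snap("scene","s1"); b=snap("top","t1")
o=np.hstack([cv2.resize(a[130:270,150:270],(380,443)),cv2.resize(b[190:310,310:430],(400,400))[:443] if 0 else cv2.copyMakeBorder(cv2.resize(b[190:310,310:430],(400,400)),0,43,0,0,0)])
cv2.imwrite("pics/c3.png",o)
```

```text
1.77 tcp [ 531.  -264.   130.3] F [-0.5   0.18  0.48] M [ 0.051  0.021 -0.007] w 88.1 j [-0.66  0.52  1.3  -0.    1.32  1.11]
shift m [-0.0005 -0.0006 -0.0007] yaw -0.021313828252857547 cur xang -101.42 t 1.77
```

View pics/c3.png

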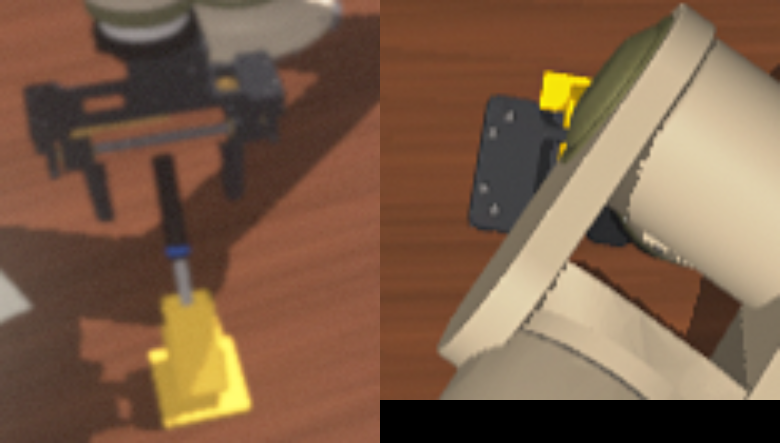

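The crop shows the handle centred between the open fingers. I'll close in stages.

Emit:
step_arm(
  series=[
    [0, 0, 0, 0],
    [0, 0, 0, 0],
    [0, 0, 0, 0],
    [0, 0, 0, 0],
    [0, 0, 0, 0],
    [0, 0, 0, 0],
    [0, 0, 0, 0],
    [0, 0, 0, 0],
    [0, 0, 0, 0],
    [0, 0, 0, 0],
  ],
  gripper=-0.5,
)

```text
clock: 2.7
tcp_pos: [531.6, -263.9, 131.4]
eef_rot: [-0.633, 0.774, 0.0, -0.0]
contact_force: [0.0, -0.4, -0.6]
grip_width: 23.9
```

Emit:
step_arm(
  series=[
    [0, 0, 0, 0],
    [0, 0, 0, 0],
    [0, 0, 0, 0],
    [0, 0, 0, 0],
    [0, 0, 0, 0],
    [0, 0, 0, 0],
    [0, 0, 0, 0],
    [0, 0, 0, 0],
    [0, 0, 0, 0],
    [0, 0, 0, 0],
  ],
  gripper=-0.7,
)

```text
clock: 3.53
tcp_pos: [531.6, -263.9, 131.5]
eef_rot: [-0.633, 0.774, -0.0, 0.0]
contact_force: [0.3, -0.1, 0.9]
grip_width: 16.9
```

Run:
```python
from h import *
st()
a=snap("scene","s2"); crop(a,150,130,120,140,"c4",4)
```

```text
3.53 tcp [ 531.6 -263.9  131.5] F [ 0.34 -0.09  0.86] M [0.043 0.02  0.015] w 16.9 j [-0.66  0.52  1.3   0.    1.32  1.11]
```

View pics/c4.png

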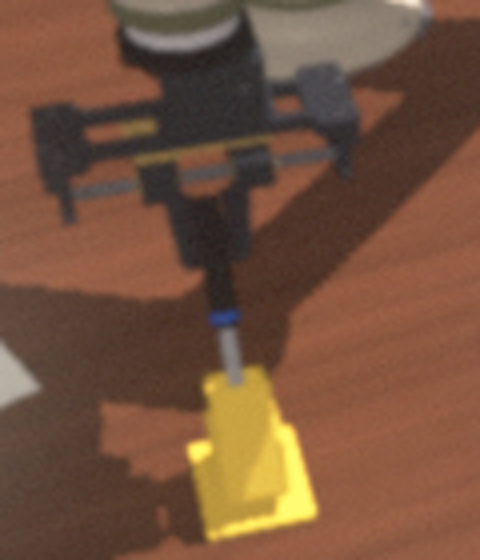

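Emit:
step_arm(
  series=[
    [0, 0, 0, 0],
    [0, 0, 0, 0],
    [0, 0.0008, -0.0018, 0],
    [0, 0.0016, -0.0037, 0],
    [0, 0.0024, -0.0055, 0],
    [0, 0.0033, -0.0073, 0],
    [0, 0.0041, -0.0091, 0],
    [0, 0.0049, -0.011, 0],
    [0, 0.0057, -0.0128, 0],
    [0, 0.0065, -0.0146, 0],
  ],
  gripper=-1,
)

```text
clock: 4.42
tcp_pos: [525.2, -262.6, 146.3]
eef_rot: [-0.633, 0.774, -0.0, 0.0]
contact_force: [0.0, 0.7, -1.3]
grip_width: 16.9
```

Run:
```python
from h import *
st()
a=snap("scene","s3"); crop(a,150,130,120,140,"c5",4)
def ym(im):
    m=cv2.inRange(cv2.cvtColor(im,cv2.COLOR_BGR2HSV),(22,120,90),(35,255,255))[200:280,180:250]; ys,xs=np.nonzero(m); return xs.min(),xs.max(),ys.min(),ys.max(),len(xs)
for n in("s1","s2","s3"): print(n,ym(cv2.imread(f"pics/{n}.png")))
```

```text
4.42 tcp [ 525.2 -262.6  146.3] F [ 0.02  0.69 -1.35] M [ 0.108  0.002 -0.015] w 16.9 j [-0.67  0.5   1.3   0.    1.34  1.1 ]
s1 (np.int64(17), np.int64(48), np.int64(24), np.int64(63), 474)
s2 (np.int64(17), np.int64(48), np.int64(23), np.int64(63), 507)
s3 (np.int64(17), np.int64(48), np.int64(23), np.int64(63), 549)
```

View pics/c5.png

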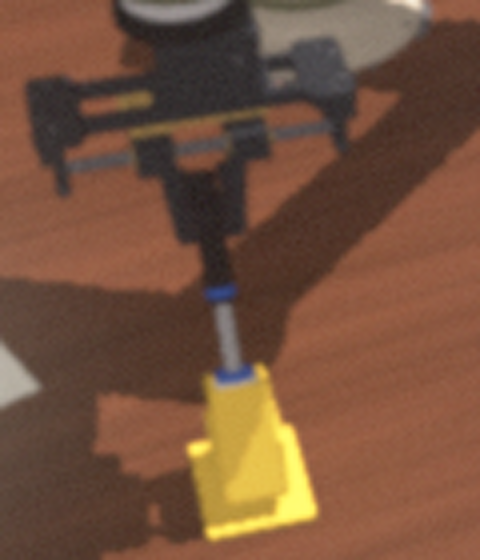

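The head is emerging from the mouth and the stand's bounding box hasn't changed. I'll continue along the axis.

Emit:
step_arm(
  series=[
    [0, 0.0012, -0.0027, 0],
    [0, 0.0024, -0.0055, 0],
    [0, 0.0037, -0.0082, 0],
    [0, 0.0049, -0.011, 0],
    [0, 0.0061, -0.0137, 0],
    [0, 0.0073, -0.0164, 0],
    [0, 0.0086, -0.0192, 0],
    [0, 0.0098, -0.0219, 0],
    [0, 0.011, -0.0247, 0],
    [0, 0.0122, -0.0274, 0],
  ],
)

```text
clock: 5.3
tcp_pos: [513.2, -260.2, 173.7]
eef_rot: [-0.633, 0.774, -0.0, -0.0]
contact_force: [-0.7, -0.0, -0.7]
grip_width: 17.3
```

Run:
```python
from h import *
st()
a=snap("scene","s4"); crop(a,150,130,120,140,"c6",4)
def ym(im):
    m=cv2.inRange(cv2.cvtColor(im,cv2.COLOR_BGR2HSV),(22,120,90),(35,255,255))[200:280,180:250]; ys,xs=np.nonzero(m); return xs.min(),xs.max(),ys.min(),ys.max(),len(xs)
for n in("s3","s4"): print(n,ym(cv2.imread(f"pics/{n}.png")))
```

```text
5.3 tcp [ 513.2 -260.2  173.7] F [-0.68 -0.05 -0.69] M [ 0.038 -0.012 -0.002] w 17.3 j [-0.67  0.45  1.29 -0.    1.39  1.09]
s3 (np.int64(17), np.int64(48), np.int64(23), np.int64(63), 549)
s4 (np.int64(18), np.int64(48), np.int64(23), np.int64(63), 663)
```

View pics/c6.png

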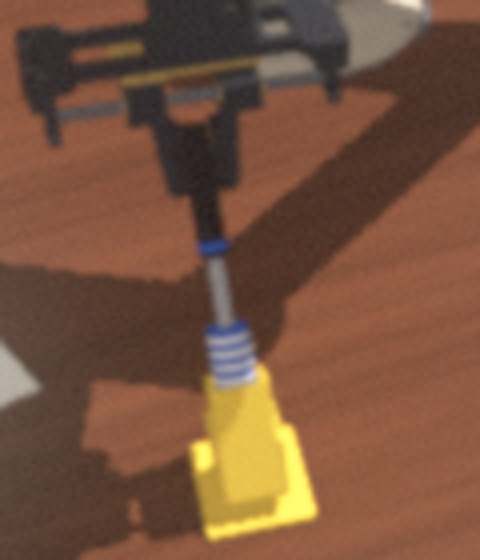

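Emit:
step_arm(
  series=[
    [0, 0.0016, -0.0036, 0],
    [0, 0.0033, -0.0073, 0],
    [0, 0.0049, -0.011, 0],
    [0, 0.0065, -0.0146, 0],
    [0, 0.0082, -0.0183, 0],
    [0, 0.0098, -0.0219, 0],
    [0, 0.0114, -0.0256, 0],
    [0, 0.0131, -0.0292, 0],
    [0, 0.0147, -0.0329, 0],
    [0, 0.0163, -0.0365, 0],
  ],
)

```text
clock: 6.18
tcp_pos: [497.1, -256.9, 210.3]
eef_rot: [-0.633, 0.774, -0.0, -0.0]
contact_force: [-0.7, 0.6, -0.6]
grip_width: 16.8
```

Run:
```python
from h import *
st()
a=snap("scene","s5"); crop(a,150,90,120,180,"c7",3)
def ym(im):
    m=cv2.inRange(cv2.cvtColor(im,cv2.COLOR_BGR2HSV),(22,120,90),(35,255,255))[200:280,180:250]; ys,xs=np.nonzero(m); return xs.min(),xs.max(),ys.min(),ys.max(),len(xs)
for n in("s4","s5"): print(n,ym(cv2.imread(f"pics/{n}.png")))
```

```text
6.18 tcp [ 497.1 -256.9  210.3] F [-0.68  0.55 -0.6 ] M [0.04  0.051 0.019] w 16.8 j [-0.69  0.4   1.27 -0.    1.47  1.08]
s4 (np.int64(18), np.int64(48), np.int64(23), np.int64(63), 663)
s5 (np.int64(17), np.int64(48), np.int64(22), np.int64(64), 735)
```

View pics/c7.png

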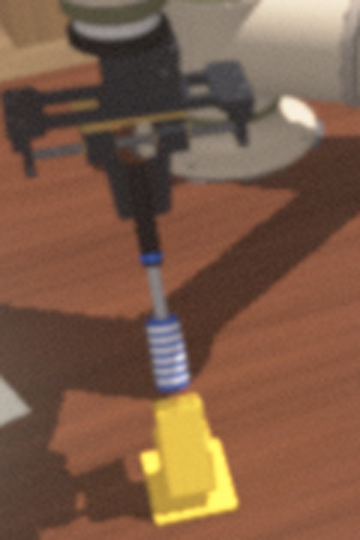

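Emit:
step_arm(
  series=[
    [0, 0.003, -0.007, 0],
    [0, 0.006, -0.014, 0],
    [0, 0.009, -0.02, 0],
    [0, 0.012, -0.027, 0],
    [0, 0.014, -0.034, 0],
    [0, 0.014, -0.041, 0],
    [0, 0.014, -0.048, 0],
    [0, 0.014, -0.054, 0],
    [0, 0.014, -0.058, 0],
    [0, 0.014, -0.06, 0],
  ],
)

```text
clock: 7.07
tcp_pos: [483.8, -254.3, 270.6]
eef_rot: [-0.633, 0.774, -0.0, 0.0]
contact_force: [0.1, 0.0, -1.4]
grip_width: 16.8
```

Run:
```python
from h import *
st()
a=snap("scene","s6");b=snap("top","t6"); crop(a,140,40,130,180,"c8",3.3)
crop(b,290,150,170,150,"c9",4)
```

```text
7.07 tcp [ 483.8 -254.3  270.6] F [ 0.05  0.04 -1.41] M [ 0.068  0.041 -0.004] w 16.8 j [-0.7   0.34  1.19  0.    1.61  1.07]
```

View pics/c8.png

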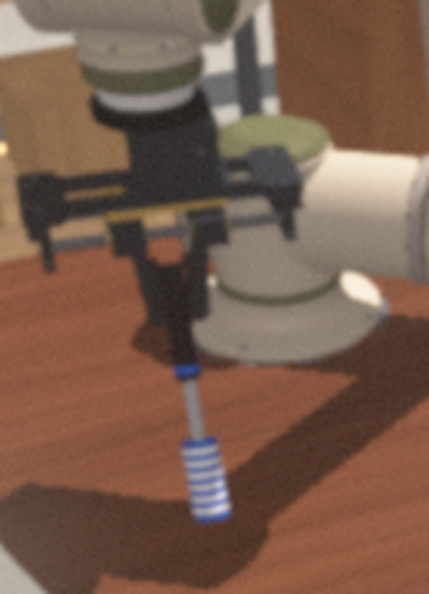

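View pics/c9.png

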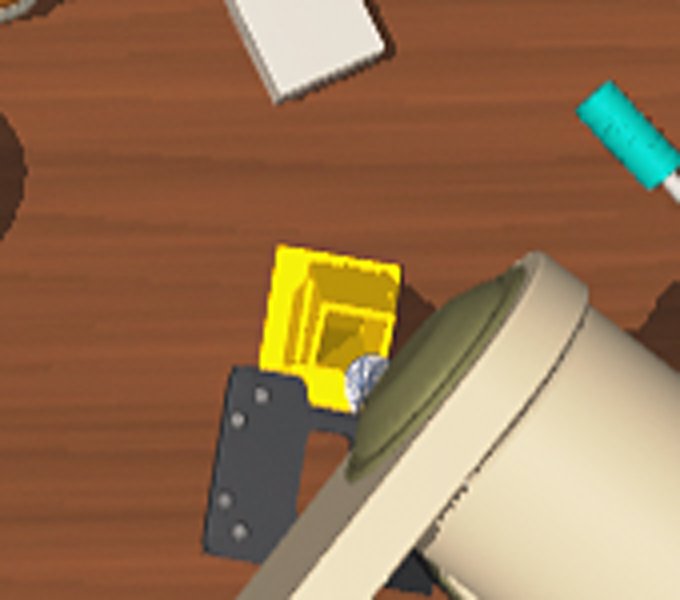

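The brush is out, and the stand corner is still at (359.3, 210.8), unmoved. The head tip is at scene (204, 196) and top (382, 245). Next I'll measure the tip and the lean.

Run:
```python
from h import *
st()
s=r.observe(); Rm=R.from_quat(s["eef_rot"]).as_matrix(); n=Rm[:,0]; p0=s["tcp_pos"]
gp=p0-19*Rm[:,2]; print("gp",gp)
P=[]
for u,v in((204.2,196.5),(200,174.2),(197,153)):
    o,d=ray("scene",u,v); q=o+d*((p0-o)@n)/(d@n); P.append(q); print(q,(q-gp)@Rm)
d=P[2]-P[0]; print("tilt tip-ring",np.arctan2(d@Rm[:,1],d[2]),np.linalg.norm(d)); d=gp-P[0]; print("tilt tip-gp",np.arctan2(d@Rm[:,1],d[2]),np.linalg.norm(d))
print(tri((204.2,196.5),(382.5,245)))
```

```text
7.17 tcp [ 483.7 -254.2  270.1] F [ 0.03 -0.1  -2.29] M [-0.009  0.019 -0.01 ] w 16.9 j [-0.7   0.34  1.19  0.    1.61  1.07]
gp [ 483.6897836  -254.19934859  289.10196579]
[ 546.10075957 -266.78293162  156.76964833] [-2.15202630e-14 -6.36399961e+01  1.32345267e+02]
[ 510.92242901 -259.69300246  200.33088064] [-1.01255000e-14 -2.77631784e+01  8.87767351e+01]
[ 510.43192134 -259.58852684  261.35876092] [ 9.87319124e-15 -2.72741132e+01  2.77487538e+01]
tilt tip-ring 0.33462647280661445 110.73801494554544
tilt tip-gp 0.44825968543841027 146.85134908426164
(array([ 540.49428775, -265.97643524,  152.82304897]), np.float64(1.5020236964421243))
```

Run:
```python
from h import *
t=cv2.imread("pics/top0.png"); crop(t,210,238,56,52,"c10",10)
c0=np.array([515.1,21.8])
for u,v in((223,264),(236.5,279.2),(226.5,274)):
    for z in(18,25,32,39,46):
        p=onz("top",u,v,z); print((u,v),z,p[:2].round(1),np.linalg.norm(p[:2]-c0).round(1))
```

```text
(223, 264) 18 [514.2  57.2] 35.4
(223, 264) 25 [514.   56.4] 34.6
(223, 264) 32 [513.9  55.5] 33.7
(223, 264) 39 [513.8  54.7] 32.9
(223, 264) 46 [513.6  53.8] 32.0
(236.5, 279.2) 18 [480.5  28.2] 35.2
(236.5, 279.2) 25 [480.6  27.5] 35.0
(236.5, 279.2) 32 [480.7  26.8] 34.8
(236.5, 279.2) 39 [480.7  26.1] 34.6
(236.5, 279.2) 46 [480.8  25.5] 34.5
(226.5, 274) 18 [492.3  49.8] 36.1
(226.5, 274) 25 [492.3  49. ] 35.5
(226.5, 274) 32 [492.3  48.2] 34.9
(226.5, 274) 39 [492.3  47.4] 34.3
(226.5, 274) 46 [492.3  46.6] 33.7
```

View pics/c10.png

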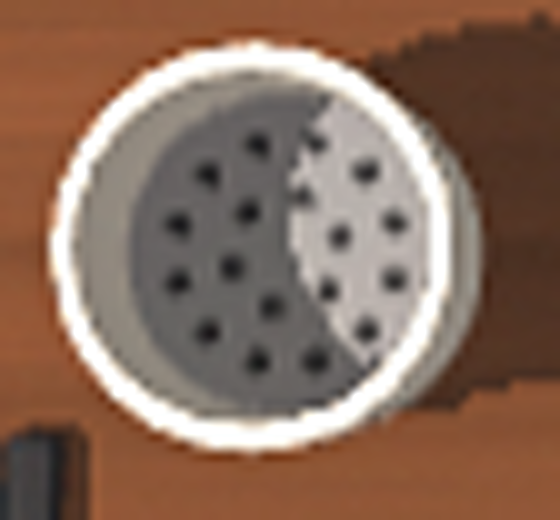

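The plate's left edge is at top (223.1, 264) and its hole pattern is centred at (238.6, 263.2), which puts the plate roughly 20 to 26 mm up.

The tool can't tilt, so I'll do it this way:
1. Set the brush down leaning inside the pot.
2. Turn the jaws 90°.
3. Swing it upright in a loose cage and regrip.
4. Scrub.

Run:
```python
from h import *
goto((475.9,29.7,268),-101.4)
```

```text
shift m [-0.2768  0.0637  0.0021] yaw 0.011451516084576951 cur xang -101.39 t 7.17
```

Emit:
step_arm(
  series=[
    [-0.012, 0.003, 0, 0],
    [-0.04, 0.009, 0, 0],
    [-0.073, 0.017, 0, 0],
    [-0.106, 0.024, 0, 0],
    [-0.139, 0.032, 0, 0],
    [-0.172, 0.04, 0, 0],
    [-0.205, 0.047, 0, 0],
    [-0.238, 0.055, 0, 0],
    [-0.265, 0.061, 0, 0],
    [-0.277, 0.064, 0, 0],
  ],
)

```text
clock: 8.0
tcp_pos: [474.4, 33.6, 269.8]
eef_rot: [-0.635, 0.773, 0.001, 0.0]
contact_force: [0.7, -1.0, 0.2]
grip_width: 16.9
```

Run:
```python
from h import *
st(); goto((475.9,29.7,175),-101.4)
a=snap("scene","s7"); b=snap("top","t7"); 
o=np.hstack([cv2.resize(a[60:220,230:370],(385,440)),cv2.resize(b[180:320,180:300],(377,440))]); cv2.imwrite("pics/c11.png",o)
```

```text
8.0 tcp [474.4  33.6 269.8] F [ 0.66 -1.01  0.22] M [ 0.01  -0.033 -0.012] w 16.9 j [-0.18  0.21  1.38  0.    1.55  1.59]
shift m [ 0.0037 -0.0023  0.0948] yaw 0.1757162932096321 cur xang -101.22 t 8.0
```

View pics/c11.png

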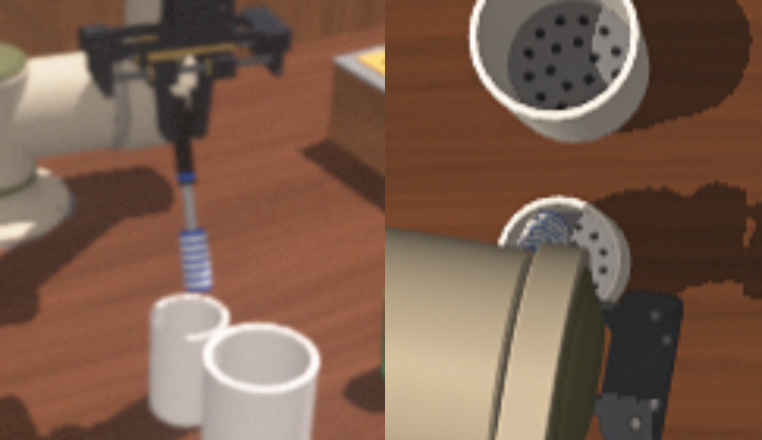

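Run:
```python
from h import *
st(); b=snap("top","t8"); crop(b,215,235,60,55,"c12",10)
a=snap("scene","s8"); crop(a,280,130,50,60,"c13",8)
```

```text
8.1 tcp [474.7  32.4 269.8] F [ 0.32 -1.27  0.27] M [ 0.044 -0.001  0.021] w 17.0 j [-0.18  0.21  1.38  0.    1.55  1.58]
```

View pics/c12.png

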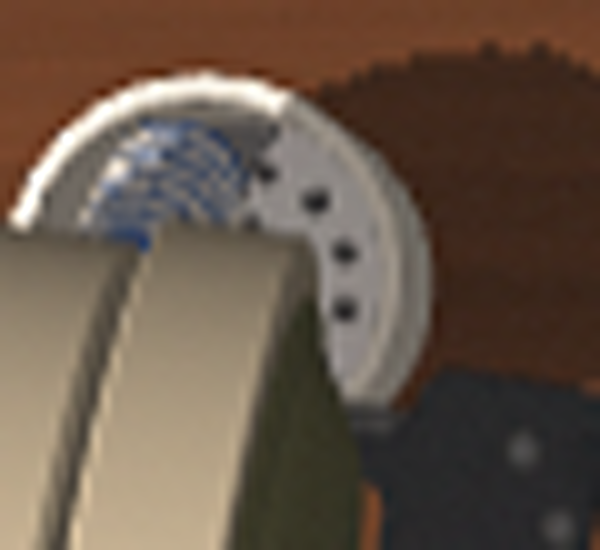

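View pics/c13.png

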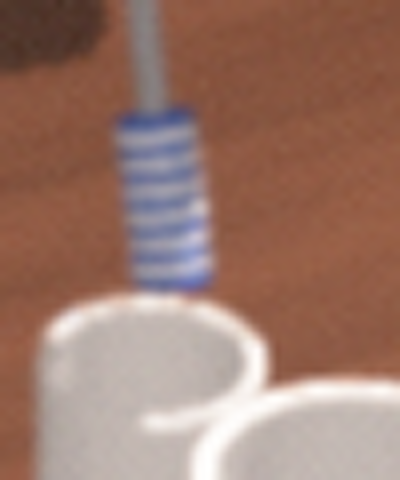

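Run:
```python
from h import *
st(); p,e=tri((301.5,165.3),(232.3,253)); print(p,e)
print(onz("top",232.3,253,152))
c=np.array([515.1,21.8]); u=np.array([-.98,.198]); n=np.array([.198,.98]); s=r.observe()
for q in(p,onz("top",232.3,253,152)): print("u",(q[:2]-c)@u,"n",(q[:2]-c)@n)
print("gp",(s["tcp_pos"][:2]-c)@u,(s["tcp_pos"][:2]-c)@n)
goto((475.9,29.7,180),-101.4)
```

```text
8.2 tcp [475.3  30.2 269.7] F [-0.31 -0.7  -1.47] M [ 0.035 -0.012  0.025] w 16.8 j [-0.19  0.21  1.38 -0.    1.55  1.58]
[531.89157481  22.08532988 152.09369556] 1.0858804277035374
[532.14271361  22.5822601  152.        ]
u -16.39924800120592 n 3.604355094108186
u -16.546971842848734 n 4.141072190756367
gp 40.7044226542355 0.3053888841588906
shift m [ 0.0003 -0.0008  0.0897] yaw 0.05193698890934684 cur xang -101.35 t 8.2
```

Emit:
step_arm(
  series=[
    [0.0015, -0.0045, 0.0, 0],
    [0.0015, -0.0045, 0.006, 0],
    [0.0015, -0.0045, 0.016, 0],
    [0.0015, -0.0045, 0.027, 0],
    [0.0015, -0.0045, 0.038, 0],
    [0.0015, -0.0045, 0.049, 0],
    [0.0015, -0.0045, 0.06, 0],
    [0.0015, -0.0045, 0.07, 0],
    [0.0015, -0.0045, 0.079, 0],
    [0.0015, -0.0045, 0.085, 0],
  ],
)

```text
clock: 9.03
tcp_pos: [479.5, 27.0, 183.7]
eef_rot: [-0.633, 0.774, 0.001, -0.0]
contact_force: [-0.1, 0.8, -1.3]
grip_width: 16.7
```

Run:
```python
from h import *
st(); a=snap("scene","s9"); st(); b=snap("top","t9"); 
o=np.hstack([cv2.resize(a[100:220,260:365],(385,440)),cv2.resize(b[230:290,210:262],(381,440))]); cv2.imwrite("pics/c14.png",o)
```

```text
9.03 tcp [479.5  27.  183.7] F [-0.12  0.82 -1.33] M [ 0.081  0.03  -0.096] w 16.7 j [-0.19  0.29  1.53 -0.    1.32  1.58]
9.08 tcp [479.1  27.2 183. ] F [-0.94 -0.32 -1.5 ] M [0.032 0.066 0.016] w 17.1 j [-0.19  0.29  1.53 -0.    1.32  1.58]
```

View pics/c14.png

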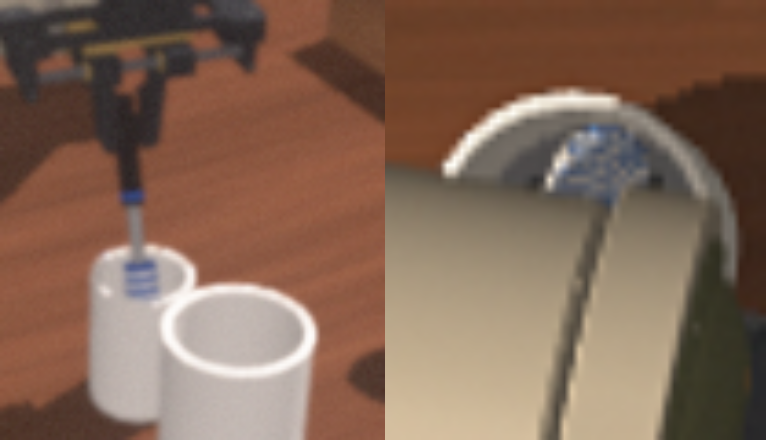

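Emit:
step_arm(
  series=[
    [0, 0, 0.004, 0],
    [0, 0, 0.008, 0],
    [0, 0, 0.012, 0],
    [0, 0, 0.016, 0],
    [0, 0, 0.019, 0],
    [0, 0, 0.022, 0],
    [0, 0, 0.024, 0],
    [0, 0, 0.026, 0],
    [0, 0, 0.028, 0],
    [0, 0, 0.028, 0],
  ],
)

```text
clock: 9.97
tcp_pos: [479.6, 27.7, 156.8]
eef_rot: [-0.633, 0.774, 0.0, -0.0]
contact_force: [-0.5, 0.5, 2.4]
grip_width: 16.9
```

Emit:
step_arm(
  series=[
    [0, 0, 0.001, 0],
    [0, 0, 0.002, 0],
    [0, 0, 0.003, 0],
    [0, 0, 0.004, 0],
    [0, 0, 0.005, 0],
    [0, 0, 0.006, 0],
    [0, 0, 0.006, 0],
    [0, 0, 0.006, 0],
    [0, 0, 0.006, 0],
    [0, 0, 0.006, 0],
  ],
)

```text
clock: 10.8
tcp_pos: [479.8, 27.6, 151.5]
eef_rot: [-0.633, 0.774, -0.0, 0.0]
contact_force: [-3.1, 0.7, 7.3]
grip_width: 16.5
```

Emit:
step_arm(
  series=[
    [0, 0, -0.001, 0],
    [0, 0, -0.002, 0],
    [0, 0, -0.003, 0],
    [0, 0, -0.003, 0],
    [0, 0, -0.003, 0],
    [0, 0, -0.003, 0],
    [0, 0, -0.003, 0],
    [0, 0, -0.003, 0],
    [0, 0, -0.003, 0],
    [0, 0, -0.003, 0],
  ],
)

```text
clock: 11.63
tcp_pos: [479.7, 27.7, 153.9]
eef_rot: [-0.633, 0.774, 0.0, -0.0]
contact_force: [-1.8, 0.9, 4.6]
grip_width: 16.5
```

Run:
```python
from h import *
st(); a=snap("scene","s10"); st(); b=snap("top","t10"); st()
o=np.hstack([cv2.resize(a[100:220,260:365],(385,440)),cv2.resize(b[230:290,210:262],(381,440))]); cv2.imwrite("pics/c15.png",o)
```

```text
11.63 tcp [479.7  27.7 153.9] F [-1.85  0.93  4.57] M [0.089 0.228 0.008] w 16.5 j [-0.19  0.32  1.58  0.    1.24  1.58]
11.68 tcp [479.7  27.6 153.9] F [-1.52  0.41  4.88] M [0.219 0.293 0.044] w 17.0 j [-0.19  0.32  1.58  0.    1.24  1.58]
11.73 tcp [479.7  27.7 153.9] F [-1.58  0.13  5.32] M [ 0.166  0.253 -0.01 ] w 17.1 j [-0.19  0.32  1.58  0.    1.24  1.58]
```

View pics/c15.png

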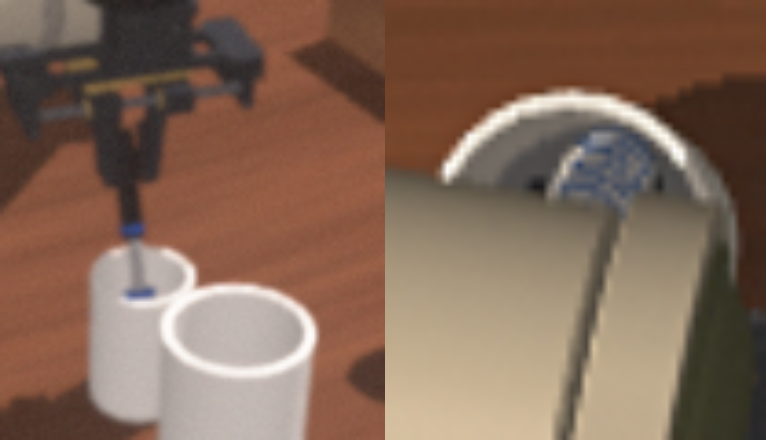

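Emit:
step_arm(
  series=[
    [0, 0, -0.001, 0],
    [0, 0, -0.002, 0],
    [0, 0, -0.0025, 0],
    [0, 0, -0.0025, 0],
    [0, 0, -0.0025, 0],
    [0, 0, -0.0025, 0],
    [0, 0, -0.0025, 0],
    [0, 0, -0.0025, 0],
    [0, 0, -0.0025, 0],
    [0, 0, -0.0025, 0],
  ],
)

```text
clock: 12.57
tcp_pos: [479.7, 27.6, 156.4]
eef_rot: [-0.633, 0.774, 0.0, -0.0]
contact_force: [-0.6, 0.3, 1.0]
grip_width: 16.8
```

Emit:
step_arm(
  series=[
    [0, 0, 0, 0],
    [0, 0, 0, 0],
    [0, 0, 0, 0],
    [0, 0, 0, 0],
    [0, 0, 0, 0],
    [0, 0, 0, 0],
    [0, 0, 0, 0],
    [0, 0, 0, 0],
    [0, 0, 0, 0],
    [0, 0, 0, 0],
  ],
  gripper=-0.48,
)

```text
clock: 13.4
tcp_pos: [479.7, 27.6, 156.4]
eef_rot: [-0.633, 0.774, 0.0, -0.0]
contact_force: [0.5, 1.2, 0.3]
grip_width: 23.0
```

Run:
```python
from h import *
st(); a=snap("scene","s11"); 
crop(a,250,80,120,140,"c16",4)
```

```text
13.4 tcp [479.7  27.6 156.4] F [0.46 1.2  0.3 ] M [ 0.024 -0.014 -0.027] w 23.0 j [-0.19  0.31  1.58 -0.    1.25  1.58]
```

View pics/c16.png

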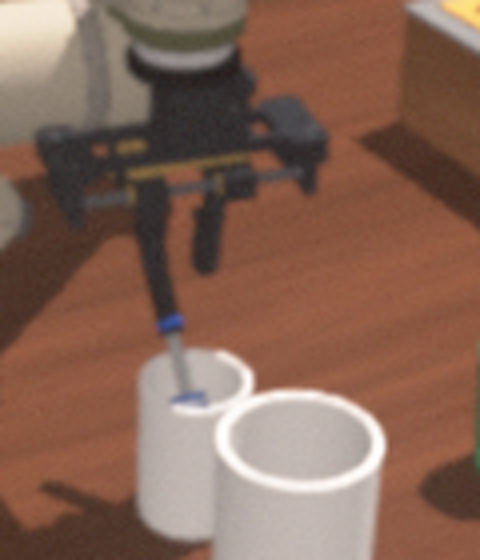

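Emit:
step_arm(
  series=[
    [0, 0, 0, 0],
    [0, 0, 0, 0],
    [0, 0, 0, 0],
    [0, 0, 0, 0],
    [0, 0, -0.01, 0],
    [0, 0, -0.025, 0],
    [0, 0, -0.04, 0],
    [0, 0, -0.055, 0],
    [0, 0, -0.07, 0],
    [0, 0, -0.08, 0],
  ],
  gripper=1,
)

```text
clock: 14.28
tcp_pos: [479.9, 27.6, 237.8]
eef_rot: [-0.633, 0.774, -0.001, 0.0]
contact_force: [0.7, -0.2, 1.3]
grip_width: 86.6
```

Emit:
step_arm(
  series=[
    [0, -0.01, 0, -7],
    [0, -0.02, 0, -14],
    [0, -0.03, 0, -21],
    [0, -0.04, 0, -28],
    [0, -0.05, 0, -35],
    [0, -0.06, 0, -42],
    [0, -0.06, 0, -49],
    [0, -0.06, 0, -56],
    [0, -0.06, 0, -63],
    [0, -0.06, 0, -70],
  ],
)

```text
clock: 15.12
tcp_pos: [538.5, 15.8, 236.3]
eef_rot: [0.964, -0.268, -0.0, -0.0]
contact_force: [-0.2, 0.3, 0.6]
grip_width: 87.9
```

Run:
```python
from h import *
st(); a=snap("scene","s12"); b=snap("top","t12")
o=np.hstack([cv2.resize(a[80:220,250:370],(377,440)),cv2.resize(b[220:330,180:280],(400,440))]); cv2.imwrite("pics/c17.png",o)
```

```text
15.12 tcp [538.5  15.8 236.3] F [-0.2   0.33  0.65] M [-0.004 -0.059 -0.01 ] w 87.9 j [-0.19  0.35  1.28  0.    1.51  0.35]
```

View pics/c17.png

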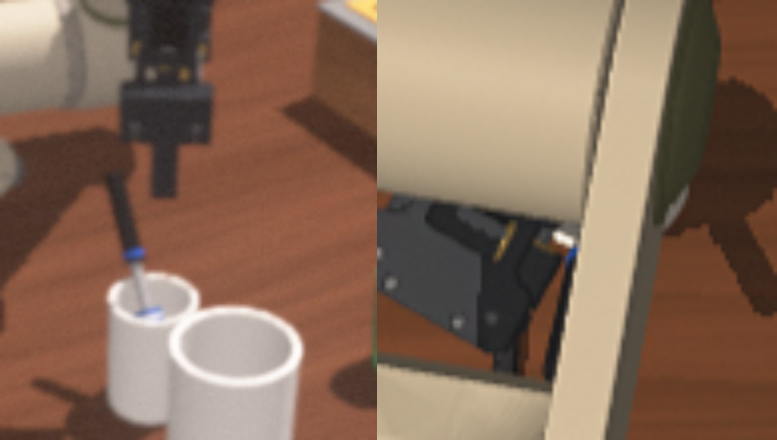

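Emit:
step_arm(
  series=[
    [-0.016, -0.026, -0.01, 0],
    [-0.035, -0.057, -0.01, 0],
    [-0.054, -0.088, -0.01, 0],
    [-0.073, -0.119, -0.01, 0],
    [-0.09, -0.148, -0.01, 0],
    [-0.094, -0.154, -0.01, 0],
    [-0.094, -0.154, -0.01, 0],
    [-0.094, -0.154, -0.01, 0],
    [-0.094, -0.154, -0.01, 0],
    [-0.094, -0.154, -0.01, 0],
  ],
)

```text
clock: 16.05
tcp_pos: [538.7, 194.8, 246.5]
eef_rot: [0.962, -0.272, 0.0, 0.0]
contact_force: [-0.3, -0.1, 0.2]
grip_width: 88.0
```

Run:
```python
from h import *
st(); a=snap("scene","s13"); b=snap("top","t13")
o=np.hstack([cv2.resize(a[110:220,270:355],(390,505)),cv2.resize(b[235:335,200:280],(404,505))]); cv2.imwrite("pics/c18.png",o)
```

```text
16.05 tcp [538.7 194.8 246.5] F [-0.3  -0.13  0.21] M [-0.005 -0.06   0.001] w 88.0 j [ 0.14  0.4   1.17 -0.    1.57  0.69]
```

View pics/c18.png

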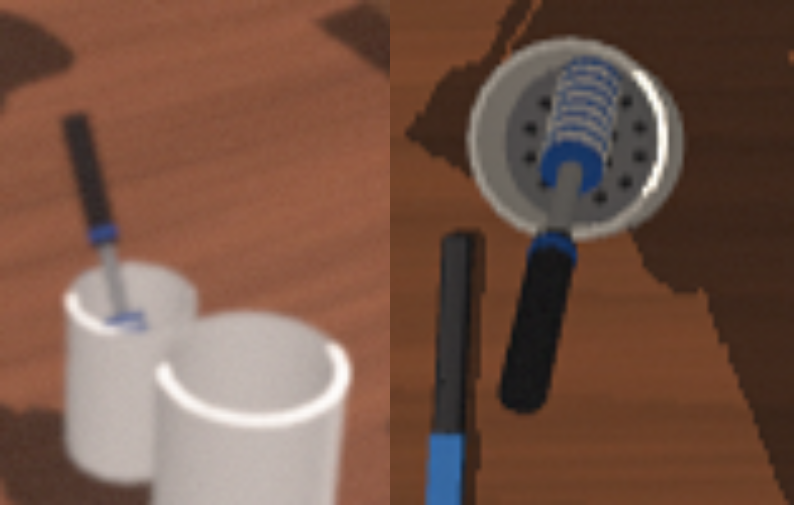

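Run:
```python
from h import *
A,e1=tri((286.6,135.5),(226.7,313.2)); B,e2=tri((292.2,160.8),(232.3,283.9)); print(A,e1,B,e2)
d=A-B; print(np.linalg.norm(d),"heading",np.degrees(np.arctan2(d[1],d[0])),"tilt",np.arctan2(np.hypot(*d[:2]),d[2]))
k=d/np.linalg.norm(d)
print("tip",A-190*k, "pt z150",A-40*k)
c=np.array([515.1,21.8]); print("tip rel pot",(A-190*k)[:2]-c)
b=cv2.imread("pics/t13.png")
g=cv2.inRange(cv2.cvtColor(b,cv2.COLOR_BGR2HSV),(0,0,130),(180,60,255)); g[:, :205]=0;g[:,285:]=0
c,_=cv2.findContours(g[238:290],0,1); k=max(c,key=cv2.contourArea); print(cv2.boundingRect(k),cv2.fitEllipse(cv2.convexHull(k)))
```

```text
[421.93716237  32.25368323 188.25150576] 3.8664000902127804 [472.80996523  25.3817816  132.68743519] 0.038294067881959194
75.64807360933688 heading 172.3070468700532 tilt 0.7458558230629068
tip [549.71083964  14.99400631  48.69509799] pt z150 [448.8368839   28.62006704 158.87120939]
tip rel pot [34.61083964 -6.80599369]
(216, 5, 39, 39) ((234.92938232421875, 24.030973434448242), (39.169090270996094, 39.7852783203125), 76.94284057617188)
```

The top view shows the handle end at (226.7, 313), the ring at (232.3, 284), the head inside the pot, and the pot rim unmoved at (234.9, 262). The brush leans on the rim at heading about 172°. I'll regrip with the jaws along the lean.

Run:
```python
from h import *
st(); goto((434,30.8,235),-8)
```

```text
16.15 tcp [538.7 195.1 246.6] F [ 0.74  0.79 -0.15] M [-0.009 -0.003 -0.001] w 88.2 j [ 0.14  0.4   1.17 -0.    1.57  0.69]
shift m [-0.0033  0.1948  0.0116] yaw -23.518723786871135 cur xang -31.52 t 16.15
```

Emit:
step_arm(
  series=[
    [0, 0.01, 0, -3],
    [-0.001, 0.035, 0, -6],
    [-0.001, 0.065, 0, -9],
    [-0.002, 0.095, 0, -12],
    [-0.002, 0.125, 0, -15],
    [-0.003, 0.15, 0, -18],
    [-0.003, 0.17, 0, -21],
    [-0.003, 0.185, 0, -23.5],
    [-0.0033, 0.195, 0.005, -23.5],
    [-0.0033, 0.195, 0.01, -23.5],
  ],
)

```text
clock: 16.98
tcp_pos: [433.6, 30.1, 236.4]
eef_rot: [0.997, -0.071, 0.0, 0.0]
contact_force: [0.9, 0.1, 0.8]
grip_width: 88.2
```

Run:
```python
from h import *
st(); goto((434,30.8,163),-8)
```

```text
16.98 tcp [433.6  30.1 236.4] F [0.93 0.06 0.78] M [-0.008 -0.107  0.017] w 88.2 j [-0.2   0.16  1.55 -0.    1.44 -0.06]
shift m [ 0.0003 -0.0007  0.0734] yaw -0.11900533305944805 cur xang -8.12 t 16.98
```

Emit:
step_arm(
  series=[
    [0, 0, 0.003, 0],
    [0, 0, 0.01, 0],
    [0, 0, 0.02, 0],
    [0, 0, 0.03, 0],
    [0, 0, 0.04, 0],
    [0, 0, 0.05, 0],
    [0, 0, 0.06, 0],
    [0, 0, 0.068, 0],
    [0, 0, 0.073, 0],
    [0, 0, 0.073, 0],
  ],
)

```text
clock: 17.82
tcp_pos: [433.8, 31.9, 162.3]
eef_rot: [0.998, -0.069, -0.001, -0.0]
contact_force: [0.2, 0.7, -0.5]
grip_width: 88.3
```

Run:
```python
from h import *
st(); a=snap("scene","s14");b=snap("top","t14")
o=np.hstack([cv2.resize(a[90:220,250:360],(372,440)),cv2.resize(b[230:340,180:290],(440,440))]); cv2.imwrite("pics/c19.png",o)
```

```text
17.82 tcp [433.8  31.9 162.3] F [ 0.17  0.71 -0.46] M [-0.065 -0.091  0.048] w 88.3 j [-0.2   0.23  1.68  0.    1.23 -0.06]
```

View pics/c19.png

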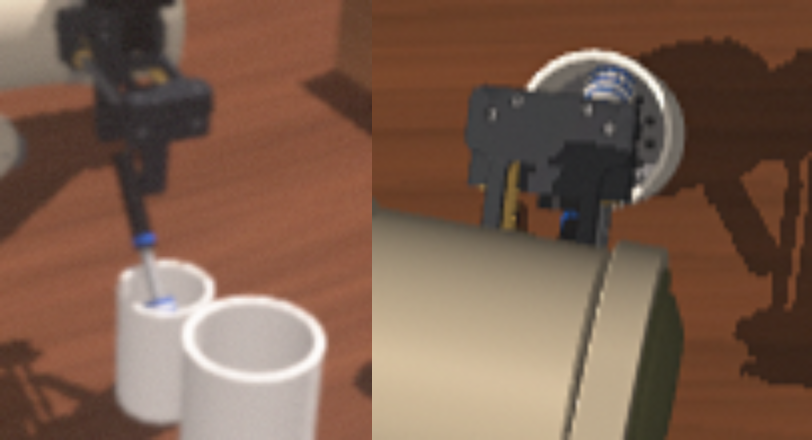

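Emit:
step_arm(
  series=[
    [0, 0, 0, 0],
    [0, 0, 0, 0],
    [0.003, 0, 0, 0],
    [0.008, 0, 0, 0],
    [0.013, 0, -0.001, 0],
    [0.018, 0, -0.002, 0],
    [0.023, 0, -0.003, 0],
    [0.028, 0, -0.004, 0],
    [0.032, 0, -0.005, 0],
    [0.034, 0, -0.005, 0],
  ],
  gripper=0.5,
)

```text
clock: 18.75
tcp_pos: [468.0, 26.8, 168.8]
eef_rot: [0.998, -0.069, -0.0, -0.0]
contact_force: [-5.6, 0.3, 6.9]
grip_width: 65.8
```

Run:
```python
from h import *
st(); a=snap("scene","s15");b=snap("top","t15")
o=np.hstack([cv2.resize(a[90:220,250:360],(372,440)),cv2.resize(b[230:340,180:290],(440,440))]); cv2.imwrite("pics/c20.png",o)
```

```text
18.75 tcp [468.   26.8 168.8] F [-5.64  0.29  6.93] M [0.055 1.037 0.027] w 65.8 j [-0.2   0.28  1.59 -0.    1.27 -0.06]
```

View pics/c20.png

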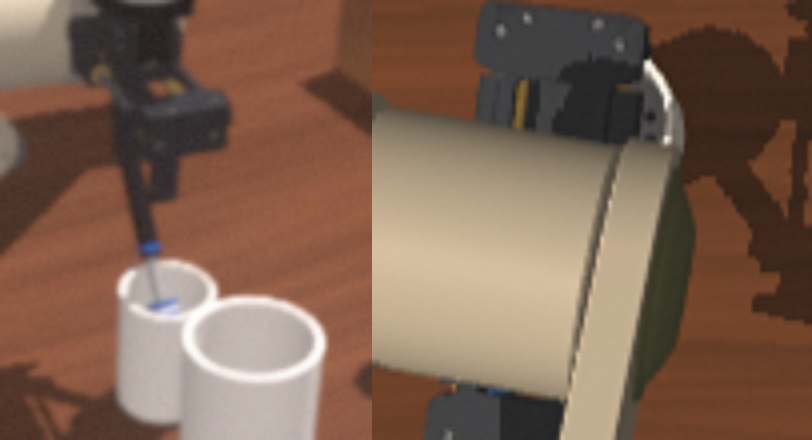

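Emit:
step_arm(
  series=[
    [0, 0, -0.002, 0],
    [0, 0, -0.005, 0],
    [0, 0, -0.008, 0],
    [0, 0, -0.01, 0],
    [0, 0, -0.012, 0],
    [0, 0, -0.012, 0],
    [0, 0, -0.012, 0],
    [0, 0, -0.012, 0],
    [0, 0, -0.012, 0],
    [0, 0, -0.012, 0],
  ],
)

```text
clock: 19.68
tcp_pos: [467.7, 26.8, 180.3]
eef_rot: [0.998, -0.069, -0.0, -0.0]
contact_force: [1.0, -0.3, -0.9]
grip_width: 66.4
```

Run:
```python
from h import *
st(); a=snap("scene","s16"); st()
crop(a,250,90,110,130,"c21",5)
```

```text
19.68 tcp [467.7  26.8 180.3] F [ 1.04 -0.32 -0.93] M [-0.042 -0.042 -0.031] w 66.4 j [-0.2   0.27  1.57  0.    1.3  -0.06]
19.73 tcp [467.7  26.8 180.4] F [-0.46  1.07  0.12] M [-0.023 -0.04   0.007] w 66.5 j [-0.2   0.27  1.57  0.    1.3  -0.06]
```

View pics/c21.png

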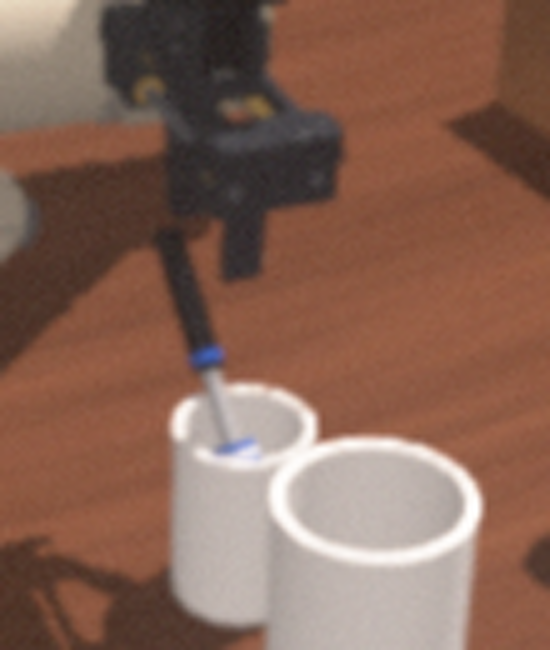

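Run:
```python
from h import *
tip=np.array([538,16,36.])
b=snap("top","t16"); crop(b,180,225,120,120,"c22",5)
for uv in((286.6,135.5),(283.8,136.8)):
    o,d=ray("scene",*uv)
    for dist in(186,190,194):
        w=o-tip; B=w@d; C=w@w-dist**2; D=B*B-C
        if D>0:
            for sg in(-1,1):
                p=o+d*(-B+sg*D**.5); print(uv,dist,p.round(1))
        else: print(uv,dist,"miss",(-D)**.5,(o-d*B).round(1))
print(proj("scene",(435,32,180)),proj("scene",(428,31,185)))
```

```text
(286.6, 135.5) 186 miss 41.919801834561575 [439.3  24.9 198.9]
(286.6, 135.5) 190 miss 15.914452106463226 [439.3  24.9 198.9]
(286.6, 135.5) 194 [466.7   9.9 216.3]
(286.6, 135.5) 194 [411.9  40.  181.4]
(283.8, 136.8) 186 miss 33.00299187061893 [436.8  17.2 195.5]
(283.8, 136.8) 190 [452.5   8.7 205.5]
(283.8, 136.8) 190 [421.2  25.6 185.6]
(283.8, 136.8) 194 [470.7  -1.1 217.2]
(283.8, 136.8) 194 [403.   35.5 173.9]
[288.01307975 140.07074658] [286.55296585 137.5613642 ]
```

View pics/c22.png

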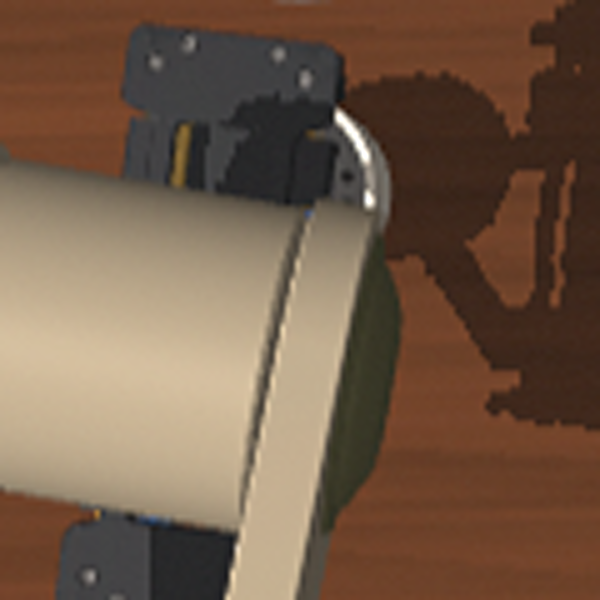

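Run:
```python
from h import *
a=cv2.imread("pics/s16.png")
hsv=cv2.cvtColor(a,cv2.COLOR_BGR2HSV)
# handle pixel edges per row
g=cv2.cvtColor(a,cv2.COLOR_BGR2GRAY)
for v in range(132,164,3): print(v,g[v,276:304].tolist())
for p in((437,31,196),(437,25,196),(437,17,196),(428,31,188)): print(p,proj("scene",p))
for p in((472.8,25.4,132.7),): print(proj("scene",p))
```

```text
132 [59, 56, 60, 57, 59, 58, 60, 57, 49, 43, 46, 44, 46, 51, 55, 53, 52, 46, 48, 52, 48, 48, 50, 50, 45, 52, 53, 70]
135 [63, 63, 60, 63, 64, 54, 52, 50, 50, 49, 55, 57, 60, 62, 62, 67, 83, 86, 73, 53, 47, 47, 48, 48, 47, 51, 60, 81]
138 [61, 61, 66, 66, 56, 49, 44, 46, 44, 43, 48, 65, 78, 87, 93, 96, 94, 84, 67, 53, 51, 48, 48, 47, 50, 53, 66, 87]
141 [98, 99, 99, 96, 94, 81, 59, 43, 40, 43, 48, 56, 80, 92, 98, 96, 98, 85, 64, 50, 49, 50, 50, 49, 51, 54, 80, 95]
144 [99, 100, 98, 101, 100, 95, 80, 52, 46, 42, 53, 57, 63, 82, 96, 97, 92, 87, 68, 54, 53, 45, 52, 56, 55, 66, 77, 92]
147 [99, 104, 97, 96, 96, 96, 92, 73, 53, 43, 49, 47, 53, 63, 83, 92, 94, 97, 91, 89, 89, 95, 91, 92, 94, 94, 93, 94]
150 [92, 95, 97, 96, 99, 98, 98, 88, 73, 52, 48, 50, 47, 54, 64, 81, 91, 94, 98, 93, 96, 99, 100, 102, 103, 103, 100, 102]
153 [97, 95, 93, 95, 97, 93, 98, 95, 88, 74, 51, 46, 51, 50, 53, 65, 90, 102, 106, 102, 103, 104, 103, 103, 100, 102, 104, 102]
156 [102, 99, 102, 99, 103, 102, 104, 104, 101, 94, 76, 53, 47, 55, 51, 57, 72, 92, 102, 102, 101, 103, 100, 102, 103, 101, 101, 103]
159 [104, 105, 103, 107, 103, 104, 107, 103, 99, 102, 92, 71, 53, 53, 65, 68, 79, 93, 102, 100, 104, 101, 101, 98, 99, 100, 100, 101]
162 [106, 104, 105, 104, 104, 105, 102, 100, 102, 103, 100, 90, 80, 76, 77, 76, 77, 80, 84, 95, 99, 100, 97, 100, 101, 101, 104, 105]
(437, 31, 196) [288.08082861 135.54629443]
(437, 25, 196) [286.23751127 136.03727235]
(437, 17, 196) [283.76942584 136.69466076]
(428, 31, 188) [286.55775441 136.64393307]
[292.21049084 160.79247227]
```

The handle top at scene (284, 137) has shifted left, so it may be sliding off the pad's edge. I'll back off for a clear view.

Emit:
step_arm(
  series=[
    [0, 0, -0.02, 0],
    [0, 0, -0.04, 0],
    [0, 0, -0.06, 0],
    [0, -0.03, -0.065, 0],
    [0, -0.06, -0.065, 0],
    [0, -0.095, -0.065, 0],
    [0, -0.13, -0.065, 0],
    [0, -0.155, -0.065, 0],
    [0, -0.165, -0.065, 0],
    [0, -0.165, -0.065, 0],
  ],
)

```text
clock: 20.62
tcp_pos: [490.3, 191.7, 245.1]
eef_rot: [0.998, -0.067, -0.0, 0.0]
contact_force: [-0.0, -0.6, 0.4]
grip_width: 66.0
```

Run:
```python
from h import *
st(); a=snap("scene","s17"); b=snap("top","t17")
o=np.hstack([cv2.resize(a[110:220,270:355],(390,505)),cv2.resize(b[235:335,200:280],(404,505))]); cv2.imwrite("pics/c23.png",o)
```

```text
20.62 tcp [490.3 191.7 245.1] F [-0.02 -0.59  0.36] M [-0.047 -0.052 -0.021] w 66.0 j [0.15 0.32 1.3  0.   1.52 0.28]
```

View pics/c23.png

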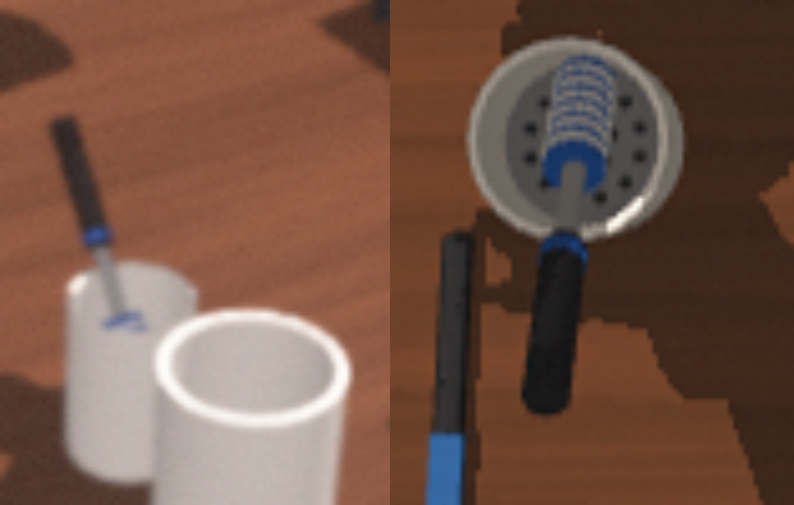

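Run:
```python
from h import *
A,e1=tri((283.9,136.4),(230.9,313.8)); B,e2=tri((290.9,161.6),(234.5,283.5)); print(A,e1,B,e2)
C=onz("top",(571-390)/5.05+200,160/5.05+235,85); print("headtop~",C)
d=A-B; print(np.linalg.norm(d),"heading",np.degrees(np.arctan2(d[1],d[0])),"tilt",np.arctan2(np.hypot(*d[:2]),d[2]))
for z in(180,185,190): print(z,onz("top",230.9,313.8,z))
goto((434,20,236),-2)
```

```text
[420.42512243  24.50767951 186.64471018] 3.3126520413301255 [473.37173788  21.01078423 131.61730908] 0.42584312993476586
headtop~ [506.71106559  22.67151213  85.        ]
76.44335965297775 heading 176.2213490385983 tilt 0.7672167515770962
180 [419.18453605  23.73745895 180.        ]
185 [419.57131716  23.19421964 185.        ]
190 [419.95809828  22.65098032 190.        ]
shift m [-0.0326  0.1757  0.0094] yaw -5.883705466526294 cur xang -7.88 t 20.72
```

The handle end is at about (420, 23.5, 186), leaning about 0.7 rad. The reaction force ratio of 6.9 to 5.6 says the pad friction locked it, because my sweep wasn't rising along the handle's arc. I'll retry along the arc about the tip.

Run:
```python
from h import *
goto((444,23.5,236),-2)
```

```text
shift m [-0.0231  0.1709  0.0094] yaw -5.883705466526294 cur xang -7.88 t 20.72
```

Emit:
step_arm(
  series=[
    [-0.001, 0.01, 0, -1],
    [-0.005, 0.035, 0, -2],
    [-0.009, 0.065, 0, -3],
    [-0.013, 0.095, 0, -4],
    [-0.017, 0.125, 0, -5],
    [-0.02, 0.15, 0, -5.9],
    [-0.022, 0.165, 0, -5.9],
    [-0.023, 0.171, 0.004, -5.9],
    [-0.023, 0.171, 0.009, -5.9],
    [-0.023, 0.171, 0.009, -5.9],
  ],
  gripper=0.82,
)

```text
clock: 21.55
tcp_pos: [443.7, 23.8, 235.5]
eef_rot: [1.0, -0.018, -0.001, -0.0]
contact_force: [-0.2, -0.5, -0.6]
grip_width: 80.2
```

Run:
```python
from h import *
st();goto((444,23.5,163),-2)
```

```text
21.55 tcp [443.7  23.8 235.5] F [-0.22 -0.49 -0.57] M [-0.013 -0.114  0.036] w 80.2 j [-0.21  0.18  1.52  0.    1.44 -0.18]
shift m [0.0005 0.0003 0.0725] yaw -0.07748879606995729 cur xang -2.08 t 21.55
```

Emit:
step_arm(
  series=[
    [0, 0, 0.005, 0],
    [0, 0, 0.014, 0],
    [0, 0, 0.024, 0],
    [0, 0, 0.034, 0],
    [0, 0, 0.044, 0],
    [0, 0, 0.054, 0],
    [0, 0, 0.063, 0],
    [0, 0, 0.069, 0],
    [0, 0, 0.072, 0],
    [0, 0, 0.072, 0],
  ],
)

```text
clock: 22.38
tcp_pos: [444.0, 24.5, 163.9]
eef_rot: [1.0, -0.017, -0.001, -0.0]
contact_force: [0.4, -0.7, -1.4]
grip_width: 80.5
```

Emit:
step_arm(
  series=[
    [0.003, 0, 0, 0],
    [0.007, 0, 0, 0],
    [0.011, 0, -0.002, 0],
    [0.015, 0, -0.005, 0],
    [0.019, 0, -0.009, 0],
    [0.023, 0, -0.012, 0],
    [0.027, 0, -0.015, 0],
    [0.031, 0, -0.018, 0],
    [0.035, 0, -0.021, 0],
    [0.037, 0, -0.022, 0],
  ],
)

```text
clock: 23.22
tcp_pos: [481.8, 22.7, 186.9]
eef_rot: [1.0, -0.017, 0.0, 0.0]
contact_force: [-1.5, 0.4, -0.1]
grip_width: 80.2
```

Run:
```python
from h import *
st(); a=snap("scene","s18"); 
crop(a,250,90,110,130,"c24",5)
```

```text
23.22 tcp [481.8  22.7 186.9] F [-1.45  0.44 -0.11] M [ 0.026 -0.08  -0.02 ] w 80.2 j [-0.2   0.28  1.52 -0.    1.33 -0.16]
```

View pics/c24.png

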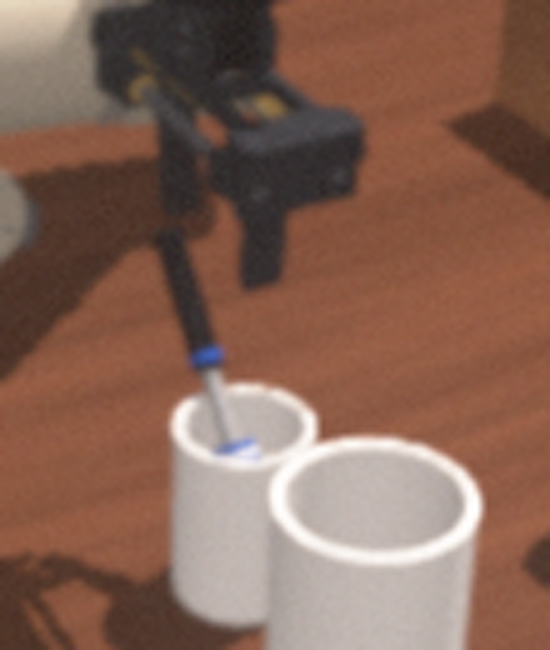

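The back finger rose over the handle end, which is still at scene (282, 137), so the brush didn't move. I'll repeat with a deeper overlap.

Emit:
step_arm(
  series=[
    [0, 0, -0.015, 0],
    [0, 0, -0.03, 0],
    [-0.015, 0, -0.033, 0],
    [-0.03, 0, -0.033, 0],
    [-0.04, 0, -0.03, 0],
    [-0.04, 0, -0.015, 0],
    [-0.04, 0, 0.003, 0],
    [-0.04, 0, 0.02, 0],
    [-0.04, 0, 0.034, 0],
    [-0.04, 0, 0.037, 0],
  ],
)

```text
clock: 24.1
tcp_pos: [440.0, 24.3, 147.6]
eef_rot: [1.0, -0.017, -0.002, -0.0]
contact_force: [-0.3, 0.5, -0.1]
grip_width: 80.2
```

Emit:
step_arm(
  series=[
    [0.004, 0, 0, 0],
    [0.008, 0, 0, 0],
    [0.012, 0, -0.001, 0],
    [0.016, 0, -0.003, 0],
    [0.02, 0, -0.005, 0],
    [0.023, 0, -0.007, 0],
    [0.026, 0, -0.009, 0],
    [0.029, 0, -0.011, 0],
    [0.029, 0, -0.011, 0],
    [0.029, 0, -0.011, 0],
  ],
)

```text
clock: 24.93
tcp_pos: [470.3, 23.1, 160.5]
eef_rot: [1.0, -0.017, 0.0, 0.0]
contact_force: [-0.1, -0.3, 0.5]
grip_width: 80.2
```

Run:
```python
from h import *
st(); a=snap("scene","s19"); 
crop(a,250,90,110,130,"c25",5)
```

```text
24.93 tcp [470.3  23.1 160.5] F [-0.13 -0.31  0.47] M [-0.01  -0.022 -0.029] w 80.2 j [-0.2   0.29  1.6   0.    1.25 -0.17]
```

View pics/c25.png

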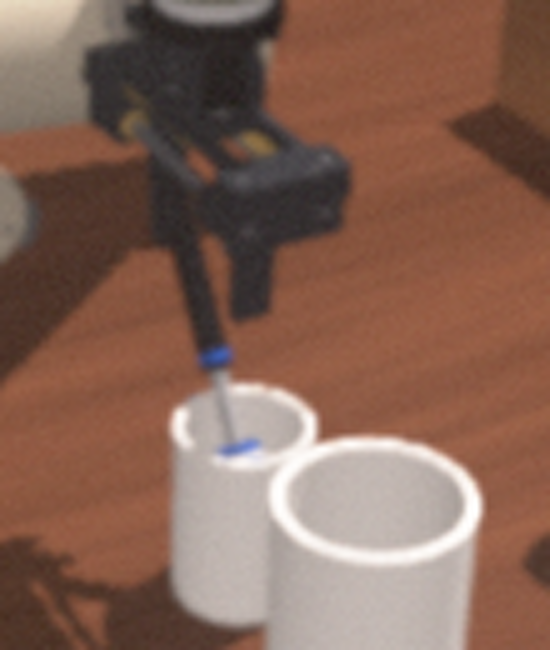

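Engaged: the handle is turning upright with almost no force. I'll continue the arc.

Emit:
step_arm(
  series=[
    [0.004, 0, -0.0025, 0],
    [0.008, 0, -0.005, 0],
    [0.012, 0, -0.0075, 0],
    [0.016, 0, -0.01, 0],
    [0.02, 0, -0.0125, 0],
    [0.024, 0, -0.0148, 0],
    [0.028, 0, -0.017, 0],
    [0.032, 0, -0.019, 0],
    [0.036, 0, -0.021, 0],
    [0.04, 0, -0.023, 0],
  ],
)

```text
clock: 25.82
tcp_pos: [510.5, 21.7, 183.6]
eef_rot: [1.0, -0.017, -0.0, -0.0]
contact_force: [-0.3, 0.0, 0.3]
grip_width: 80.0
```

Run:
```python
from h import *
st(); a=snap("scene","s20"); 
crop(a,250,80,110,140,"c26",4)
```

```text
25.82 tcp [510.5  21.7 183.6] F [-0.31  0.03  0.31] M [-0.033 -0.034  0.02 ] w 80.0 j [-0.19  0.34  1.45  0.    1.35 -0.15]
```

View pics/c26.png

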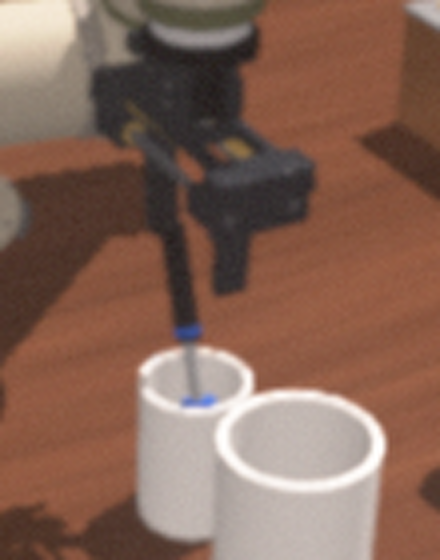

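Emit:
step_arm(
  series=[
    [0.003, 0, -0.001, 0],
    [0.006, 0, -0.002, 0],
    [0.009, 0, -0.003, 0],
    [0.012, 0, -0.004, 0],
    [0.015, 0, -0.005, 0],
    [0.018, 0, -0.006, 0],
    [0.021, 0, -0.007, 0],
    [0.024, 0, -0.008, 0],
    [0.025, 0, -0.008, 0],
    [0.025, 0, -0.008, 0],
  ],
)

```text
clock: 26.7
tcp_pos: [535.3, 20.8, 191.4]
eef_rot: [1.0, -0.017, 0.0, 0.0]
contact_force: [0.1, 0.2, 0.8]
grip_width: 80.1
```

Run:
```python
from h import *
st(); a=snap("scene","s21"); b=snap("top","t21")
o=np.hstack([cv2.resize(a[80:220,250:360],(380,484)),cv2.resize(b[225:315,190:270],(420,472))[:472] if 0 else cv2.resize(b[225:315,190:270],(420,484))]); cv2.imwrite("pics/c27.png",o)
```

```text
26.7 tcp [535.3  20.8 191.4] F [0.05 0.23 0.81] M [-0.033 -0.109  0.018] w 80.1 j [-0.18  0.37  1.38  0.    1.39 -0.15]
```

View pics/c27.png

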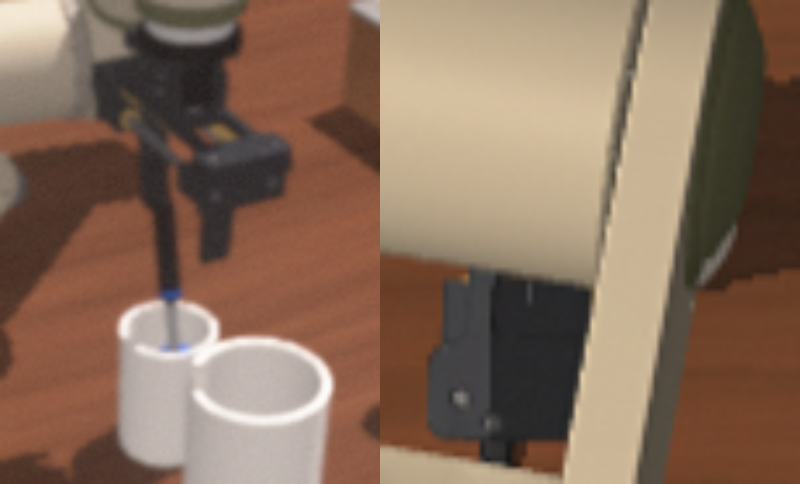

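Run:
```python
from h import *
for z in(90,95,100): print(onz("scene",300.7,181,z).round(1))
for z in(140,146,150): print(onz("scene",299.8,165.4,z).round(1))
```

```text
[520.   27.6  90. ]
[526.1  23.9  95. ]
[532.2  20.2 100. ]
[513.9  26.7 140. ]
[521.9  22.  146. ]
[527.2  18.8 150. ]
```

Emit:
step_arm(
  series=[
    [-0.001, 0, 0, 0],
    [-0.003, 0, 0, 0],
    [-0.005, 0, 0, 0],
    [-0.007, 0, 0, 0],
    [-0.009, 0, 0, 0],
    [-0.01, 0, 0, 0],
    [-0.01, 0, 0, 0],
    [-0.01, 0, 0, 0],
    [-0.01, 0, 0, 0],
    [-0.01, 0, 0, 0],
  ],
  gripper=0.15,
)

```text
clock: 27.63
tcp_pos: [525.2, 21.2, 191.4]
eef_rot: [1.0, -0.017, 0.0, 0.0]
contact_force: [0.0, -0.6, -0.1]
grip_width: 50.7
```

Emit:
step_arm(
  series=[
    [0, 0, 0, 0],
    [0, 0, 0, 0],
    [0, 0, 0, 0],
    [0, 0, 0, 0],
    [0, 0, 0, 0],
    [0, 0, 0, 0],
    [0, 0, 0, 0],
    [0, 0, 0, 0],
    [0, 0, 0, 0],
    [0, 0, 0, 0],
  ],
  gripper=-0.4,
)

```text
clock: 28.47
tcp_pos: [525.1, 21.2, 191.5]
eef_rot: [1.0, -0.017, 0.0, -0.0]
contact_force: [0.2, 0.1, 0.3]
grip_width: 26.3
```

Run:
```python
from h import *
st(); a=snap("scene","s22"); crop(a,260,80,100,140,"c28",4)
```

```text
28.47 tcp [525.1  21.2 191.5] F [0.21 0.07 0.34] M [-0.024 -0.082  0.006] w 26.3 j [-0.19  0.35  1.4   0.    1.38 -0.15]
```

View pics/c28.png

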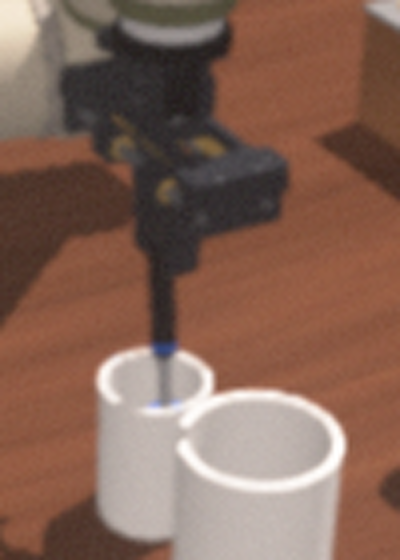

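Emit:
step_arm(
  series=[
    [0, 0, 0, 0],
    [0, 0, 0, 0],
    [0, 0, 0, 0],
    [0, 0, 0, 0],
    [0, 0, 0, 0],
    [0, 0, 0, 0],
    [0, 0, 0, 0],
    [0, 0, 0, 0],
    [0, 0, 0, 0],
    [0, 0, 0, 0],
  ],
  gripper=-1,
)

```text
clock: 29.35
tcp_pos: [525.1, 21.2, 191.5]
eef_rot: [1.0, -0.017, 0.0, -0.0]
contact_force: [0.5, -0.4, 0.6]
grip_width: 16.6
```

Run:
```python
from h import *
st(); goto((515.1,21.8,191.5),-2)
```

```text
29.35 tcp [525.1  21.2 191.5] F [ 0.47 -0.43  0.59] M [-0.051 -0.249 -0.007] w 16.6 j [-0.19  0.35  1.4   0.    1.38 -0.15]
shift m [-0.0101 -0.0002 -0.    ] yaw 0.005387599454763858 cur xang -1.99 t 29.35
```

Emit:
step_arm(
  series=[
    [0, 0, -0.004, 0],
    [-0.003, 0, -0.012, 0],
    [-0.006, 0, -0.02, 0],
    [-0.01, 0, -0.028, 0],
    [-0.01, 0, -0.036, 0],
    [-0.01, 0, -0.044, 0],
    [-0.01, 0, -0.052, 0],
    [-0.01, 0, -0.06, 0],
    [-0.01, 0, -0.066, 0],
    [-0.01, 0, -0.068, 0],
  ],
)

```text
clock: 30.18
tcp_pos: [515.5, 21.5, 260.6]
eef_rot: [1.0, -0.017, 0.001, 0.0]
contact_force: [-0.6, -0.6, -1.3]
grip_width: 17.1
```

Run:
```python
from h import *
st(); a=snap("scene","s23"); b=snap("top","t23")
o=np.hstack([cv2.resize(a[60:220,260:360],(300,480)),cv2.resize(b[225:315,190:280],(480,480))]); cv2.imwrite("pics/c29.png",o); st()
```

```text
30.18 tcp [515.5  21.5 260.6] F [-0.59 -0.6  -1.33] M [-0.075 -0.033 -0.018] w 17.1 j [-0.19  0.29  1.3   0.    1.55 -0.15]
30.28 tcp [515.3  21.5 259.7] F [-0.95  0.06 -1.29] M [-0.007 -0.081 -0.032] w 16.6 j [-0.19  0.29  1.3  -0.    1.55 -0.15]
```

View pics/c29.png

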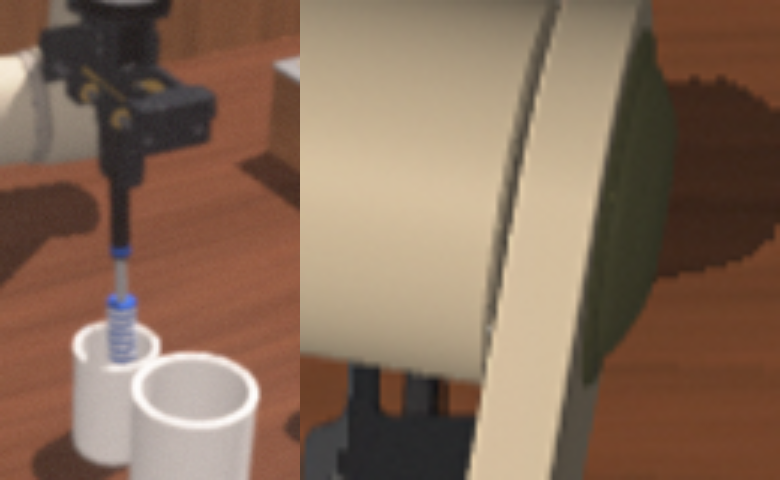

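Run:
```python
from h import *
for z in(105,115,165,170,210,240): print(z,proj("scene",(515.3,21.5,z)).round(1))
a=cv2.imread("pics/s23.png"); crop(a,282,115,36,75,"c30",8)
```

```text
105 [298.2 176.4]
115 [298.2 173.5]
165 [298.6 158.5]
170 [298.7 157. ]
210 [299.  144.4]
240 [299.2 134.5]
```

View pics/c30.png

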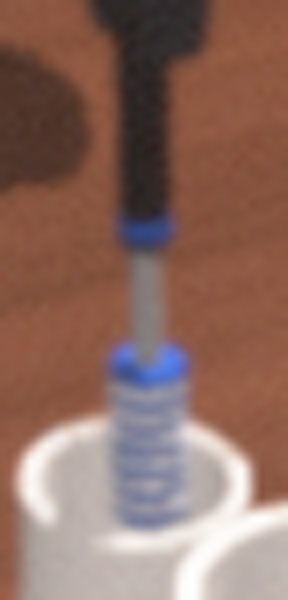

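The brush hangs upright: the handle is at col 299.9, the head tip at 300.8, with the tip just inside the rim. The tip sits about 4 mm towards +y of the rim centre at 299.0, so I'll shift by 3 mm and begin the strokes.

Emit:
step_arm(
  series=[
    [0, 0.002, 0, 0],
    [0, 0.003, 0.004, 0],
    [0, 0.003, 0.012, 0],
    [0, 0.003, 0.022, 0],
    [0, 0.003, 0.032, 0],
    [0, 0.003, 0.042, 0],
    [0, 0.003, 0.051, 0],
    [0, 0.003, 0.058, 0],
    [0, 0.003, 0.063, 0],
    [0, 0.003, 0.065, 0],
  ],
)

```text
clock: 31.12
tcp_pos: [514.8, 18.6, 193.5]
eef_rot: [1.0, -0.017, -0.001, -0.0]
contact_force: [0.2, -0.3, -1.0]
grip_width: 16.9
```

Emit:
step_arm(
  series=[
    [0, 0, 0.0005, 0],
    [0, 0, 0.001, 0],
    [0, 0, 0.0015, 0],
    [0, 0, 0.002, 0],
    [0, 0, 0.0025, 0],
    [0, 0, 0.003, 0],
    [0, 0, 0.0035, 0],
    [0, 0, 0.004, 0],
    [0, 0, 0.004, 0],
    [0, 0, 0.004, 0],
  ],
)

```text
clock: 31.95
tcp_pos: [515.1, 18.5, 190.6]
eef_rot: [1.0, -0.017, 0.0, 0.0]
contact_force: [0.7, 0.3, 0.9]
grip_width: 17.1
```

Emit:
step_arm(
  series=[
    [0, 0, 0.0005, 0],
    [0, 0, 0.001, 0],
    [0, 0, 0.0015, 0],
    [0, 0, 0.0015, 0],
    [0, 0, 0.0015, 0],
    [0, 0, 0.0015, 0],
    [0, 0, 0.0015, 0],
    [0, 0, 0.0015, 0],
    [0, 0, 0.0015, 0],
    [0, 0, 0.0015, 0],
  ],
)

```text
clock: 32.78
tcp_pos: [515.1, 18.5, 189.0]
eef_rot: [1.0, -0.017, 0.0, 0.0]
contact_force: [0.1, 0.9, 4.2]
grip_width: 17.0
```

Run:
```python
from h import *
st()
```

```text
32.78 tcp [515.1  18.5 189. ] F [0.1  0.87 4.19] M [-0.069 -0.168  0.011] w 17.0 j [-0.19  0.34  1.43  0.    1.37 -0.16]
```

Emit:
step_arm(
  series=[
    [0, 0, -0.004, 0],
    [0, 0, -0.012, 0],
    [0, 0, -0.022, 0],
    [0, 0, -0.033, 0],
    [0, 0, -0.044, 0],
    [0, 0, -0.055, 0],
    [0, 0, -0.064, 0],
    [0, 0, -0.071, 0],
    [0, 0, -0.075, 0],
    [0, 0, -0.075, 0],
  ],
)

```text
clock: 33.62
tcp_pos: [515.2, 18.5, 264.6]
eef_rot: [1.0, -0.017, 0.0, 0.0]
contact_force: [0.7, -0.4, -0.0]
grip_width: 16.9
```

Run:
```python
from h import *
st(); a=snap("scene","s24"); crop(a,275,100,50,85,"c31",7)
```

```text
33.62 tcp [515.2  18.5 264.6] F [ 0.7  -0.35 -0.02] M [-0.019 -0.082  0.008] w 16.9 j [-0.19  0.29  1.29  0.    1.56 -0.16]
```

View pics/c31.png

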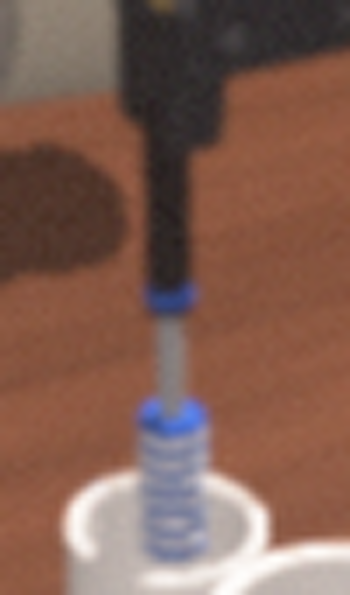

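The head is centred and its tip is just under the rim, near (300, 178). Now strokes two and three.

Emit:
step_arm(
  series=[
    [0, 0, 0.004, 0],
    [0, 0, 0.012, 0],
    [0, 0, 0.022, 0],
    [0, 0, 0.032, 0],
    [0, 0, 0.042, 0],
    [0, 0, 0.052, 0],
    [0, 0, 0.06, 0],
    [0, 0, 0.066, 0],
    [0, 0, 0.07, 0],
    [0, 0, 0.072, 0],
  ],
)

```text
clock: 34.5
tcp_pos: [514.9, 18.6, 191.3]
eef_rot: [1.0, -0.017, -0.0, -0.0]
contact_force: [-0.2, -0.1, 0.6]
grip_width: 16.6
```

Emit:
step_arm(
  series=[
    [0, 0, 0.0005, 0],
    [0, 0, 0.001, 0],
    [0, 0, 0.0015, 0],
    [0, 0, 0.002, 0],
    [0, 0, 0.0025, 0],
    [0, 0, 0.003, 0],
    [0, 0, 0.003, 0],
    [0, 0, 0.003, 0],
    [0, 0, 0.003, 0],
    [0, 0, 0.003, 0],
  ],
)

```text
clock: 35.33
tcp_pos: [515.1, 18.5, 189.1]
eef_rot: [1.0, -0.017, 0.0, 0.0]
contact_force: [-0.5, 0.4, 2.6]
grip_width: 16.6
```

Emit:
step_arm(
  series=[
    [0, 0, -0.004, 0],
    [0, 0, -0.012, 0],
    [0, 0, -0.022, 0],
    [0, 0, -0.033, 0],
    [0, 0, -0.044, 0],
    [0, 0, -0.055, 0],
    [0, 0, -0.064, 0],
    [0, 0, -0.071, 0],
    [0, 0, -0.075, 0],
    [0, 0, -0.075, 0],
  ],
)

```text
clock: 36.17
tcp_pos: [515.2, 18.5, 264.6]
eef_rot: [1.0, -0.017, 0.001, 0.0]
contact_force: [-0.1, 0.1, -0.4]
grip_width: 16.7
```

Emit:
step_arm(
  series=[
    [0, 0, 0.004, 0],
    [0, 0, 0.012, 0],
    [0, 0, 0.022, 0],
    [0, 0, 0.032, 0],
    [0, 0, 0.042, 0],
    [0, 0, 0.052, 0],
    [0, 0, 0.06, 0],
    [0, 0, 0.066, 0],
    [0, 0, 0.07, 0],
    [0, 0, 0.072, 0],
  ],
)

```text
clock: 37.0
tcp_pos: [514.8, 18.6, 191.3]
eef_rot: [1.0, -0.017, -0.0, -0.0]
contact_force: [0.3, -0.2, 0.3]
grip_width: 17.0
```

Emit:
step_arm(
  series=[
    [0, 0, 0.0005, 0],
    [0, 0, 0.001, 0],
    [0, 0, 0.0015, 0],
    [0, 0, 0.002, 0],
    [0, 0, 0.0025, 0],
    [0, 0, 0.003, 0],
    [0, 0, 0.003, 0],
    [0, 0, 0.003, 0],
    [0, 0, 0.003, 0],
    [0, 0, 0.003, 0],
  ],
)

```text
clock: 37.83
tcp_pos: [515.2, 18.5, 189.1]
eef_rot: [1.0, -0.017, 0.0, 0.0]
contact_force: [0.2, 0.1, 3.3]
grip_width: 16.7
```

Emit:
step_arm(
  series=[
    [0, 0, -0.0005, 0],
    [0, 0, -0.001, 0],
    [0, 0, -0.0015, 0],
    [0, 0, -0.0015, 0],
    [0, 0, -0.0015, 0],
    [0, 0, -0.0015, 0],
    [0, 0, -0.0015, 0],
    [0, 0, -0.0015, 0],
    [0, 0, -0.0015, 0],
    [0, 0, -0.0015, 0],
  ],
)

```text
clock: 38.67
tcp_pos: [515.0, 18.6, 190.4]
eef_rot: [1.0, -0.017, -0.0, -0.0]
contact_force: [-0.5, -0.6, 1.9]
grip_width: 16.7
```

Emit:
step_arm(
  series=[
    [0, 0, 0, 0],
    [0, 0, 0, 0],
    [0, 0, 0, 0],
    [0, 0, 0, 0],
    [0, 0, 0, 0],
    [0, 0, 0, 0],
    [0, 0, 0, 0],
    [0, 0, 0, 0],
    [0, 0, 0, 0],
    [0, 0, 0, 0],
  ],
  gripper=-0.56,
)

```text
clock: 39.5
tcp_pos: [515.0, 18.5, 190.4]
eef_rot: [1.0, -0.017, -0.0, 0.0]
contact_force: [-0.4, 0.1, -0.3]
grip_width: 19.4
```

Emit:
step_arm(
  series=[
    [0, 0, 0, 0],
    [0, 0, 0, 0],
    [0, 0, 0, 0],
    [0, 0, 0, 0],
    [0, 0, 0, 0],
    [0, 0, 0, 0],
    [0, 0, 0, 0],
    [0, 0, 0, 0],
    [0, 0, 0, 0],
    [0, 0, 0, 0],
  ],
  gripper=-0.4,
)

```text
clock: 40.33
tcp_pos: [515.0, 18.6, 190.4]
eef_rot: [1.0, -0.017, -0.0, -0.0]
contact_force: [-0.3, -0.9, -0.5]
grip_width: 26.7
```

Run:
```python
from h import *
st(); a=snap("scene","s25"); crop(a,270,100,60,110,"c32",5)
```

```text
40.33 tcp [515.   18.6 190.4] F [-0.31 -0.91 -0.49] M [-0.042 -0.133 -0.007] w 26.7 j [-0.19  0.34  1.43  0.    1.37 -0.16]
```

View pics/c32.png

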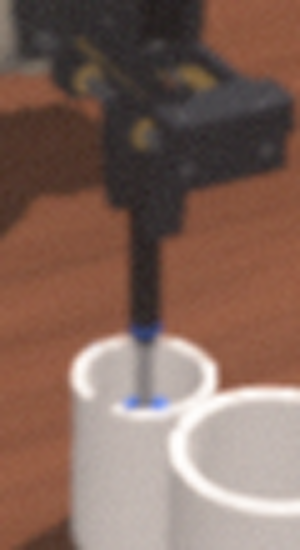

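The brush stands free and upright between the loosened fingers. I'll open wider and lift straight off.

Emit:
step_arm(
  series=[
    [0, 0, 0, 0],
    [0, 0, 0, 0],
    [0, 0, 0, 0],
    [0, 0, 0, 0],
    [0, 0, 0, 0],
    [0, 0, 0, 0],
    [0, 0, 0, 0],
    [0, 0, 0, 0],
    [0, 0, 0, 0],
    [0, 0, 0, 0],
  ],
  gripper=0.5,
)

```text
clock: 41.22
tcp_pos: [515.0, 18.6, 190.5]
eef_rot: [1.0, -0.017, 0.0, 0.0]
contact_force: [-0.3, 0.0, 0.4]
grip_width: 66.3
```

Emit:
step_arm(
  series=[
    [0, 0, -0.003, 0],
    [0, 0, -0.008, 0],
    [0, 0, -0.015, 0],
    [0, 0, -0.024, 0],
    [0, 0, -0.034, 0],
    [0, 0, -0.044, 0],
    [0, 0, -0.054, 0],
    [0, 0, -0.064, 0],
    [0, 0, -0.072, 0],
    [0, 0, -0.076, 0],
  ],
)

```text
clock: 42.05
tcp_pos: [515.3, 18.5, 268.1]
eef_rot: [1.0, -0.017, 0.001, 0.0]
contact_force: [-0.7, -1.1, -0.3]
grip_width: 65.9
```

Emit:
step_arm(
  series=[
    [0, -0.01, 0, 0],
    [0, -0.03, 0, 0],
    [0, -0.06, 0, 0],
    [0, -0.09, 0, 0],
    [0, -0.12, 0, 0],
    [0, -0.145, 0, 0],
    [0, -0.16, 0, 0],
    [0, -0.165, 0, 0],
    [0, -0.165, 0, 0],
    [0, -0.165, 0, 0],
  ],
)

```text
clock: 42.88
tcp_pos: [520.6, 183.2, 266.2]
eef_rot: [1.0, -0.017, -0.0, 0.0]
contact_force: [-0.0, -0.3, -0.7]
grip_width: 65.9
```

Run:
```python
from h import *
st(); a=snap("scene","s26"); b=snap("top","t26")
o=np.hstack([cv2.resize(a[100:220,270:355],(354,500)),cv2.resize(b[190:300,200:295],(432,500))]); cv2.imwrite("pics/c33.png",o)
for n in("t0","t26"):
    im=cv2.imread("pics/top0.png" if n=="t0" else "pics/t26.png")
    hsv=cv2.cvtColor(im,cv2.COLOR_BGR2HSV); m=cv2.inRange(hsv,(22,150,120),(35,255,255))[190:270,340:400]; ys,xs=np.nonzero(m); print(n,xs.min()+340,ys.min()+190,xs.max()+340,ys.max()+190)
    d=cv2.inRange(hsv,(0,0,0),(180,90,70))
```

```text
42.88 tcp [520.6 183.2 266.2] F [-0.04 -0.34 -0.71] M [-0.122 -0.081  0.003] w 65.9 j [ 0.12  0.35  1.19 -0.    1.6   0.16]
t0 353 211 389 255
t26 353 211 389 256
```

View pics/c33.png

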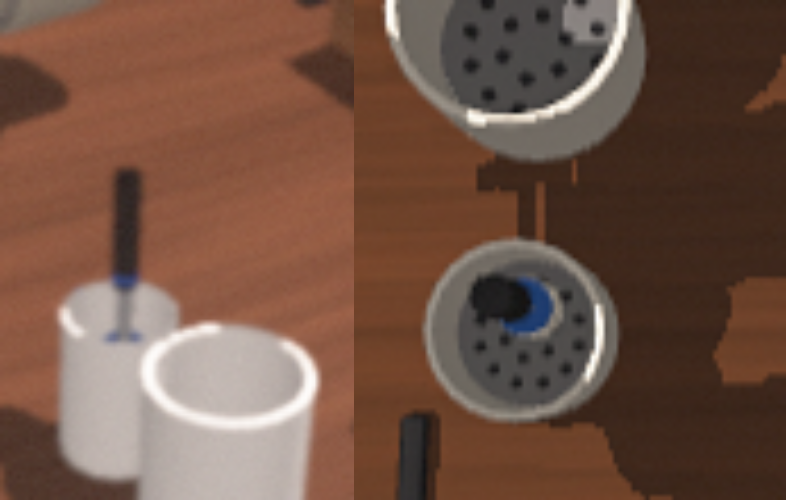

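View pics/t26.png

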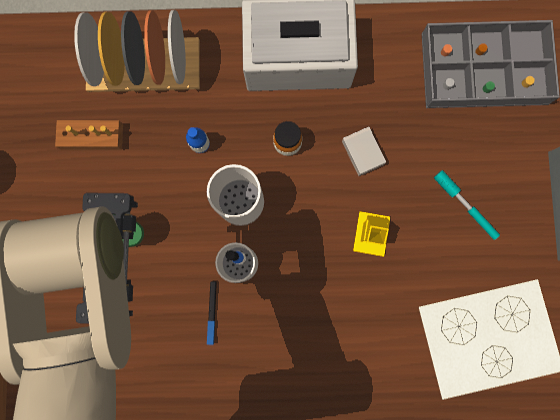

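Run:
```python
from h import *
b=cv2.imread("pics/t26.png"); crop(b,212,238,48,48,"c34",12)
print(onz("top",(527-354)/4.55+200,304/4.55+190,93), onz("top",(499-354)/4.55+200,297/4.55+190,222))
```

```text
[526.52178129  17.15265073  93.        ] [525.21761442  16.10578111 222.        ]
```

View pics/c34.png

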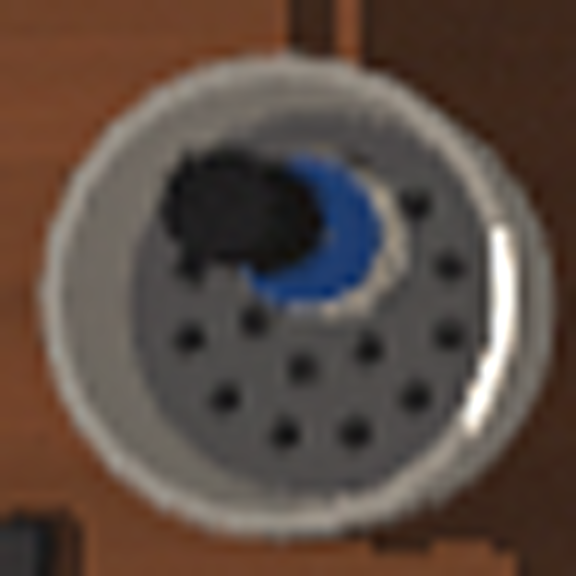

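Run:
```python
from h import *
def ring(im,name):
    a=cv2.imread(f"pics/{im}.png"); h=cv2.cvtColor(a,cv2.COLOR_BGR2HSV); m=cv2.inRange(h,(105,120,60),(125,255,255)); m[:,:285]=0; m[:,312:]=0;m[:120]=0;m[195:]=0
    n,l,s,c=cv2.connectedComponentsWithStats(m)
    print(im,[(s[i].tolist(),c[i].round(2).tolist()) for i in range(1,n) if s[i,4]>6])
for i in("s23","s24","s25","s26"): ring(i,i)
```

```text
s23 [([298, 143, 5, 2, 9], [299.78, 143.44]), ([297, 159, 8, 4, 20], [300.4, 160.8])]
s24 [([297, 142, 5, 2, 9], [298.78, 142.44]), ([296, 158, 8, 4, 22], [299.36, 159.64])]
s25 []
s26 []
```

Run:
```python
from h import *
a=cv2.imread("pics/s25.png")[155:190,288:312]; b=cv2.imread("pics/s26.png")[155:190,288:312]
cv2.imwrite("pics/c35.png",cv2.resize(np.hstack([a,b]),None,fx=14,fy=14,interpolation=cv2.INTER_CUBIC))
for z in(80,86,90,95,100): print(z,proj("scene",(526,17,z)).round(2),proj("scene",(515,18.6,z)).round(2),proj("scene",(515,18.6,z+73)).round(2),proj("scene",(526,17,z+73)).round(2))
```

```text
80 [298.48 185.92] [297.06 183.82] [297.57 162.41] [299.04 164.45]
86 [298.52 184.22] [297.1  182.11] [297.61 160.58] [299.09 162.62]
90 [298.55 183.07] [297.13 180.97] [297.64 159.36] [299.12 161.39]
95 [298.59 181.64] [297.16 179.54] [297.68 157.82] [299.16 159.84]
100 [298.63 180.2 ] [297.2 178.1] [297.72 156.27] [299.2  158.29]
```

View pics/c35.png

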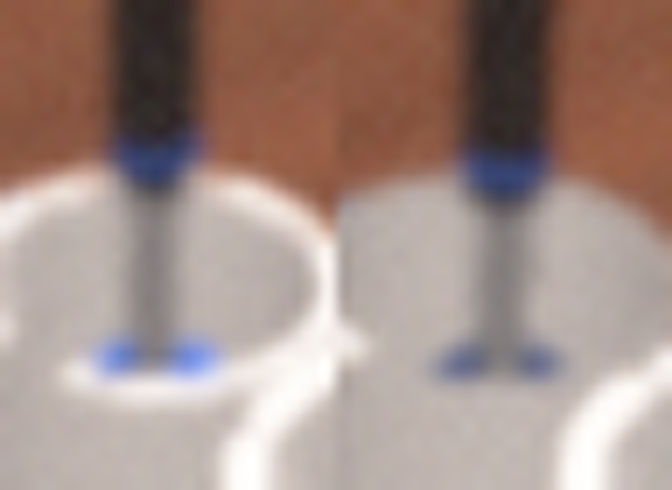

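Emit:
step_arm(
  series=[
    [0, 0, -0.003, 0],
    [0, 0, -0.003, 0],
    [0, 0, -0.003, 0],
    [0, 0, -0.003, 0],
    [0, 0, -0.003, 0],
    [0, 0, -0.003, 0],
    [0, 0, -0.003, 0],
    [0, 0, -0.003, 0],
    [0, 0, -0.003, 0],
    [0, 0, -0.003, 0],
  ],
)

```text
clock: 43.82
tcp_pos: [520.8, 183.5, 269.4]
eef_rot: [1.0, -0.017, -0.0, -0.0]
contact_force: [0.6, -0.4, -0.9]
grip_width: 65.9
```

Run:
```python
from h import *
b=snap("top","t27"); a=snap("scene","s27"); p=cv2.imread("pics/t26.png"); q=cv2.imread("pics/s26.png"); o=cv2.imread("pics/top0.png")
print("pot region diff",cv2.absdiff(b,p)[238:290,212:262].mean(),cv2.absdiff(a,q)[135:200,280:318].mean())
def rim(im):
    g=cv2.inRange(cv2.cvtColor(im,cv2.COLOR_BGR2HSV),(0,0,110),(180,70,255))
    for r0 in((238,290),(160,226)):
        c,_=cv2.findContours(g[r0[0]:r0[1],200:280],0,1); k=max(c,key=lambda k:cv2.boundingRect(k)[2]*cv2.boundingRect(k)[3]); print(cv2.boundingRect(k))
rim(o);rim(b); st()
print(r.close_job())
```

```text
pot region diff 1.106153846153846 1.8870445344129554
(15, 4, 43, 41)
(7, 4, 57, 61)
(15, 5, 43, 40)
(7, 4, 57, 61)
43.92 tcp [520.8 183.5 269.4] F [-0.1   0.43 -0.52] M [-0.069 -0.065 -0.012] w 66.1 j [0.12 0.35 1.18 0.   1.61 0.16]
the job is handed in; nothing more can be done
None
```

The brush is standing upright on its own, head on the plate in the smaller pot, and I handed the job in at 43.9 s.

- **Drawing out:** I pulled the brush from the yellow stand along its slanting axis. In the top view the stand's outline matched the start to within 1 pixel (about 2 mm), so it neither tipped nor shifted.
- **Getting it upright:** the tool can't tilt, so I set the brush down leaning inside the pot. Then I turned the jaws, swung it upright and regripped it. The first two sweeps failed: one locked by pad friction at about 9 N, and one where the finger passed over the handle. The third swung it upright with almost no force.
- **Scrubbing:** I made three down-strokes, with upward readings of 4.2, 2.6 and 3.3 N at the bottom of each. Between strokes the head came up to just under the rim.
- **Letting go:** I released the brush in stages and backed the arm clear. A second later the brush hadn't moved. Both pots' rim outlines matched the start to within 1 pixel. By eye, the other things showed no movement, except the tumbler, which the arm partly hid in the last top view.

**Off-centre:** the brush ended about 11 mm to the +x side of the pot's middle. About half of that came when the fingers opened, so the strokes themselves were probably about 5 mm off-centre.

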